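Tray up the weld coupons and post the ready flag

TASK

Tray up this batch of weld coupons: lay every bright metal plate flat in the blue tray, one to a compartment, and put every rusty round slug in the red scrap bin. Only when that is all done, hook the green ready flag over the rail at the white band, slide it along the bar, without lifting it off, until its hook sits over the yellow band, and leave it hanging there on its own. Do not disturb the spray can, the hammer or the magnet.

Things in the scene. Friction and masses are not known exactly. Their poses are not given: they have to be found in the camera images.
- coupon1: Bright bare-metal weld test coupon, a flat rectangular plate 70 x 50 x 6 mm with a thin dark line along the middle of its top face, lying flat on the bench. Origin: centre of its underside; own x along the 70 mm side, y along the 50 mm side, z up. Three or four coupons are present.
- coupon2: Bright bare-metal weld test coupon, a flat rectangular plate 70 x 50 x 6 mm with a thin dark line along the middle of its top face, lying flat on the bench. Origin: centre of its underside; own x along the 70 mm side, y along the 50 mm side, z up. Three or four coupons are present.
- coupon3: Bright bare-metal weld test coupon, a flat rectangular plate 70 x 50 x 6 mm with a thin dark line along the middle of its top face, lying flat on the bench. Origin: centre of its underside; own x along the 70 mm side, y along the 50 mm side, z up. Three or four coupons are present.
- coupon4: Bright bare-metal weld test coupon, a flat rectangular plate 70 x 50 x 6 mm with a thin dark line along the middle of its top face, lying flat on the bench. Origin: centre of its underside; own x along the 70 mm side, y along the 50 mm side, z up. Three or four coupons are present.
- slug1: Rust-brown scrap slug, a flat disc 45 mm across and 8 mm thick, lying flat on the bench. Origin: centre of its underside, z up. One or two slugs are present.
- slug2: Rust-brown scrap slug, a flat disc 45 mm across and 8 mm thick, lying flat on the bench. Origin: centre of its underside, z up. One or two slugs are present.
- tray: Fixed blue shallow tray, 180 x 200 mm outside (own x by y), 10 mm high, floor 4 mm thick, walls and its two crossing dividers 4 mm thick. The dividers make four compartments, each 84 mm (x) by 94 mm (y) inside, centred at x = +-44 mm, y = +-49 mm in the tray's frame. Origin: centre of its underside.
- bin: Fixed red open scrap bin, 130 x 130 mm outside, 55 mm high, walls 4 mm thick. Origin: centre of its underside.
- flag: Green ready flag, loose, 0.3 kg, 206 mm tall, standing on its foot. Foot: dark steel block 70 (x) by 50 (y) by 12 mm, centred 8 mm to +x of the origin. A 10 mm round shank rises at x = -18 mm, with a green panel 64 mm wide (y) on its -x side, 50 to 120 mm high; at the top it bends over into a hook, topped by an orange grip block. Origin: on the bench under the hook's middle, z up.
- flag_hook (a point): Point inside the flag's hook, 150 mm above its origin, where the bar's axis lies when seated. The hook lies in the flag's x-z plane: from the shank at x = -18 mm it peaks in a self-centring V at x = 0 and comes down at x = +18 mm to a tip 125 mm above the origin, 26 mm free inside. It is open towards +x between tip and foot.
- flag_grip (a point): Centre of the flag's orange grip block, 26 mm (flag's x) by 16 mm (flag's y) by 40 mm high; 186 mm above the flag's origin. The hook's bar begins 20 mm below this point.
- rail_mid (a point): Middle of the fixed horizontal dark steel rail: on the axis of its round bar (12 mm diameter, 460 mm long, along this point's y axis, axis 220 mm above the bench). It stands on a 20 mm square post at each end. The point's x axis is level and points away from the robot.
- entry: White painted band, 40 mm long, round the rail bar: where the flag is to be hooked on. Origin: its centre, on the bar's axis; y along the bar. It may be nearer to either end. The bands do not obstruct the hook.
- mark: Yellow painted band, 40 mm long, round the rail bar: where the flag is to end up. Origin: its centre, on the bar's axis; y along the bar.
- spray: Bystander: upright spray can, 60 mm diameter, 170 mm high. Origin: centre of its underside.
- hammer: Bystander: hammer, 260 mm long, lying on the bench beyond the rail. Origin: on the underside, at the middle of its length.
- magnet: Bystander: red L-shaped welding magnet, 90 x 90 x 20 mm, lying on the bench. Origin: on its underside.

How it is judged:
By the outcome, as a careful person would: the job done as asked, in the order asked, and still so for the second after the job is handed in, with the robot touching nothing.
Of coupon1, coupon2, coupon3, coupon4 only 3 to 4 are there at a start; the rules pass over those that are not, and their reading is None.
Of slug1, slug2 only 1 to 2 are there at a start; the rules pass over those that are not, and their reading is None.
At some moment in a run one of coupon1, coupon2, coupon3, coupon4, slug1, slug2 may be knocked a few centimetres aside while the robot is not near it.
It also fails if it takes over 210 s, if anything falls off the work surface, if the arm or the gripper's body presses on something with over 40 N, if the wrist force passes 120 N, or if a joint passes its speed limit or range.

ROBOT

A 6-joint arm with a two-finger parallel gripper is mounted at the origin on the work surface. World frame = base frame: x ahead of the robot, y to its left, z up, the work surface at z = 0. Lengths are in m, angles in degrees, forces in N, time in s.
With the tool pointing down it reaches from about 0.25 to 0.725 m from the base axis. Payload 9.7 kg.
Tool frame: the origin (TCP) lies on the centre line of the jaws, within the pads' length; the fingertips stand tip_extent ahead of it and the grasp point (between the pads) lies 3 mm ahead of it (tip_extent is the distance from the TCP to the fingertips, in m); z points along the fingers, y is the line along which they close (so a half turn about z gives the same grasp; the last joint's range is limited). The gripper opens to 85 mm and grips with 20 to 120 N. Pads are 22 mm wide; open, the fingers measure 114 mm over their backs; the gripper's body (76 mm by 85 mm) begins 54 mm behind the grasp point. The pads swing forward as they close: fully open they stand 13 mm farther back than shut.
Start: joints at [70.703, 4.979, 10.078, 95.1, 0, 90], TCP at [0.182, 0.519, 0.253] pointing down, gripper open.
Joint ranges: [-179.16, 179.16], [-48.56, 103.87], [-65.8, 70.77], [-126.05, 130.52], [-82.76, 87.17], [-180, 180]. Speed limits (degrees/s): [127.2, 127.2, 147.25, 180, 180, 180].

INTERFACE

Orientations are given as [roll, pitch, yaw] about the fixed x, y, z axes, in that order (R = Rz(yaw) Ry(pitch) Rx(roll)).
In Python, from workcell import * gives the robot as it stands.
- The arm moves only by the tool servo_tool, never from a script. Its argument "rows" is a list of rows, each an object with "offset": the shift along the tool's x, y, z as a fraction of full scale, a list of three; "yaw": the turn about the tool's z as a fraction of full scale; "claw": the closure, from 0 (fully open) to 1 (shut). A call has 1 to 12 rows; each row is the pose to reach, as a shift and turn from the pose commanded when the call began, along the tool's axes at that moment, turning the shorter way round; what a row does not reach only later rows make up. Full scale, the value 1, is 0.1 m for a shift and pi rad for a turn. A row lasts 1/8 s, in which the tool goes at most 62.5 mm and 10.7 degrees, less where a joint would pass 70% of its speed; a pose out of reach is approached as far as the arm can. A call with a number of a shift or a turn outside -1 to 1 is refused whole. A call with a gripper value outside its range is refused whole. The fingers move at their own pace and stop on an object; "squeeze" is the grip in N (left out, the last holds). Time passes only in rows, so rows that repeat a pose let the fingers close. It gives the time, the measured TCP pose, the force, the opening and the grip force at its end, in the units of the state.
- get_obs(): the state, without advancing time (a new reading comes with each control period).
- camera(name): name is "scene" or "top"; returns (picture, depth): 400x640x3 uint8, red, green, blue; 400x640 float32, m along the optical axis (not along the pixel's ray), 0 where there is no reading.
- camera_info(name): a dict with "fx", "fy", "cx", "cy" (pixels), "dist" ([k1, k2, p1, p2, k3] as OpenCV has them; the pictures are not rectified), "cam_to_world" (4x4, takes a point from camera to world coordinates). Camera axes: x right, y up, looking along -z (the intrinsics and any distortion apply to the point x, -y, -z); pixel columns grow to the right and rows downward; lengths in m; the calibration is good to about 2 mm. A picture is of the moment at which its call begins. camera_info takes no time and is no camera call.
- job_done(): hands the job in; it is judged then, once.
The state is a dict: "time": time; "q": joint angles; "qd": joint speeds; "joint_efforts": joint torques, N m; "ee_pos": TCP position; "tcp_rot": TCP orientation; "wrist_force": force on the tool from outside, world axes, zero at the start; "torque": the same for the moment, N m; "opening": finger opening in m; "grasp_force": force on a finger pad.
Only numpy, scipy, OpenCV 4.12 (cv2) and the standard library are available. Lean on these libraries where they do the work, as an engineer would, in place of code of your own. Each camera call takes 0.05 s, during which the arm holds its last target. There are 200 camera calls.

## Working session

There is one attempt and no reset: what is moved stays moved. The work goes in short steps, Python scripts to look and compute and a tool call to move; the robot and the scene stay as the last step left them, time stands still between calls to the robot, and variables do not carry over. Pictures are saved under pics/ and viewed, at most 14 in all, crops included, and the job is handed in when it is done.

Besides the shell and the picture viewer there is one more tool, called as name([rows], argument=value, ...), one row to a line, values as JSON. servo_tool: Moves the arm, as the interface text tells. Its arguments: {"type":"object","properties":{"rows":{"type":"array"},"squeeze":{"type":"number"}},"required":["rows"]}

```bash
ls; mkdir -p pics; python3 - <<'E'
from workcell import *
import cv2,numpy as np
print(get_obs())
for n in("scene","top"):
    p,d=camera(n);i=camera_info(n);print(n,i)
    np.savez(f"{n}0.npz",p=p,d=d)
    cv2.imwrite(f"pics/{n}0.png",p[:,:,::-1])
E
```

```text
pics
{'time': 0.0, 'q': array([7.07022353e+01, 5.01186387e+00, 1.00335240e+01, 9.50999163e+01,
       3.44737161e-04, 8.99993115e+01]), 'qd': array([-0.07971577,  0.03910132, -0.00995207, -0.11103631, -0.03755179,
        0.00437186]), 'joint_efforts': array([-4.70951636e-04, -5.20390606e+01,  4.64803219e+01,  1.63072301e-02,
        2.56154999e-05, -3.57394200e-06]), 'ee_pos': array([0.18169284, 0.518903  , 0.2525674 ]), 'tcp_rot': array([-1.79921744e+02, -3.45677231e-04,  1.60702923e+02]), 'wrist_force': array([-0.40814752, -0.46230135,  0.6572094 ]), 'torque': array([-0.02225577, -0.03307287,  0.00333851]), 'grasp_force': 0.0, 'opening': 0.08564947423543876}
scene {'fx': 375.4658958990601, 'fy': 375.4658958990601, 'cx': 319.90034206731684, 'cy': 199.9913202787449, 'dist': array([-0.0686584,  0.       ,  0.       ,  0.       ,  0.       ]), 'cam_to_world': array([[-0.04762956, -0.80030434,  0.59769924,  1.17807264],
       [ 0.99882233, -0.04369515,  0.02108762,  0.04811563],
       [ 0.00924005,  0.59799974,  0.80144303,  0.99206298],
       [ 0.        ,  0.        ,  0.        ,  1.        ]])}
top {'fx': 400.6242042150548, 'fy': 400.6242042150548, 'cx': 316.9597772017296, 'cy': 199.3880473670663, 'dist': array([-0.05461562,  0.        ,  0.        ,  0.        ,  0.        ]), 'cam_to_world': array([[-0.00732931,  0.99175454, -0.12794226,  0.36580741],
       [-0.99990656, -0.00874503, -0.01050707, -0.00739556],
       [-0.01153929,  0.1278533 ,  0.99172596,  1.29887165],
       [ 0.        ,  0.        ,  0.        ,  1.        ]])}
```

View pics/scene0.png

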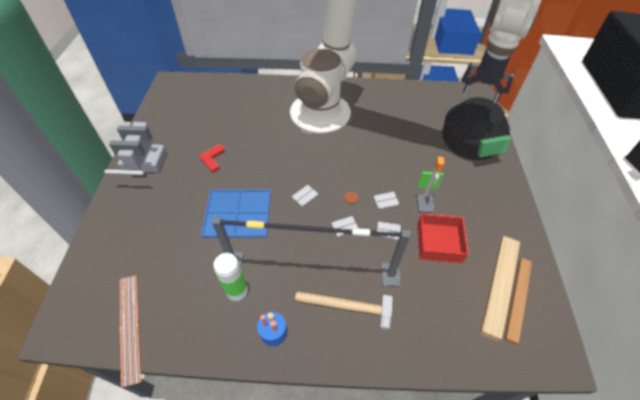

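View pics/top0.png

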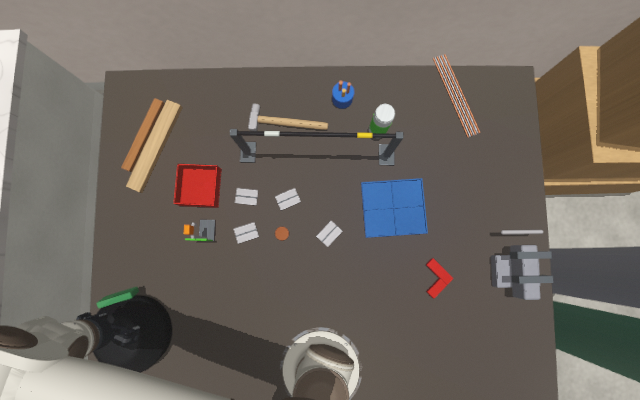

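Scene view: four coupons (~305,195; 386,200; 345,226; 389,230), one slug (351,198), tray (237,213), bin (442,238), flag (430,190), yellow band at (255,225), white at (361,232). Top view: coupons (246,197), (288,199), (246,233), (329,234); slug (282,233); tray centre (394,208); bin (197,185); flag (200,230); white band (272,134), yellow (365,135).

```bash
cat > h.py <<'E'
from workcell import *
import cv2,numpy as np
def ray(n,uv):
    i=camera_info(n);K=np.array([[i["fx"],0,i["cx"]],[0,i["fy"],i["cy"]],[0,0,1]])
    a=cv2.undistortPoints(np.float64(uv).reshape(-1,1,2),K,i["dist"]).reshape(-1,2)
    T=i["cam_to_world"];d=np.c_[a[:,0],-a[:,1],-np.ones(len(a))]@T[:3,:3].T
    return T[:3,3],d
def plane(n,uv,z):
    o,d=ray(n,uv);return o+d*((z-o[2])/d[:,2])[:,None]
def deep(n,uv,D):
    o,d=ray(n,uv);uv=np.int32(np.round(uv)).reshape(-1,2);return o+d*D[uv[:,1],uv[:,0]][:,None]
def tri(uvs,uvt):
    (a,da),(b,db)=ray("scene",uvs),ray("top",uvt);r=[]
    for u,v in zip(da,db):
        s=np.linalg.lstsq(np.c_[u,-v],b-a,rcond=None)[0];p,q=a+s[0]*u,b+s[1]*v
        r.append(np.r_[(p+q)/2,np.linalg.norm(p-q)])
    return np.array(r)
def blobs(n,p,mask,z,amin,amax):
    m=mask.astype(np.uint8);m=cv2.morphologyEx(m,cv2.MORPH_CLOSE,np.ones((3,3)))
    out=[]
    for c in cv2.findContours(m,cv2.RETR_EXTERNAL,cv2.CHAIN_APPROX_NONE)[0]:
        if amin<cv2.contourArea(c)<amax:
            w=plane(n,c.reshape(-1,2),z)
            (x,y),(a,b),t=cv2.minAreaRect(np.float32(w[:,:2]*1000))
            if a<b:a,b,t=b,a,t+90
            mo=cv2.moments(c);out.append((mo["m10"]/mo["m00"],mo["m01"]/mo["m00"],x,y,a,b,(t+90)%180-90))
    return out
def masks(p):
    P=p.astype(int);mx,mn=P.max(2),P.min(2);r,g,b=P[...,0],P[...,1],P[...,2]
    return dict(coupon=(mn>120)&(mx-mn<40),slug=(r>75)&(r-g>30)&(r-g<110)&(g>b+5)&(g<110),red=(r>110)&(g<60)&(b<60),blue=(b>110)&(b-r>60),orange=(r>180)&(g>70)&(g<170)&(b<80),yellow=(r>170)&(g>140)&(b<110))
def show(n,p,kinds=("coupon","slug","red","blue","orange","yellow")):
    Z=dict(coupon=.006,slug=.008,red=.055,blue=.01,orange=.206,yellow=.22);M=masks(p)
    for k in kinds:
        for o in blobs(n,p,M[k],Z[k],25,9000):
            if 100<o[2]<800 and abs(o[3])<480: print(n,k,np.round(o,1))
E
python3 - <<'E'
from h import *
for n in("scene","top"):
    f=np.load(n+"0.npz");show(n,f["p"])
    p=f["p"]
    if n=="top": c=p[90:260,160:440]; cv2.imwrite("pics/topc.png",cv2.resize(c[:,:,::-1],None,fx=2.85,fy=2.85,interpolation=cv2.INTER_CUBIC))
    else: c=p[150:290,195:475]; cv2.imwrite("pics/scec.png",cv2.resize(c[:,:,::-1],None,fx=2.85,fy=2.85,interpolation=cv2.INTER_CUBIC))
E
```

```text
scene coupon [ 237.4  296.7  787.  -190.4   56.7   28.1  -67.4]
scene coupon [391.2 279.  705.8 238.3  52.8  49.9 -87.4]
scene coupon [384.8 264.7 668.1 221.7  20.4  19.8  86.7]
scene coupon [ 227.   266.   696.5 -238.9  100.4   86.7    1.9]
scene coupon [392.5 237.3 574.  246.8  43.2  10.7 -87.1]
scene coupon [390.8 227.8 538.7 255.4 106.5  42.6  81.7]
scene coupon [350.7 226.1 533.8 126.6 126.7  69.2  68.1]
scene coupon [386.1 199.7 429.  239.5  81.1  64.7 -73.6]
scene coupon [304.5 194.9 423.7 -29.4  83.1  64.  -43.6]
scene coupon [427.4 196.  379.9 383.4 183.2  56.9 -14.1]
scene slug [455.1 246.4 565.1 411.1 175.7 144.9  -3.5]
scene slug [350.5 200.2 438.6 124.4  46.6  24.5 -86.9]
scene slug [438.  166.9 265.  438.1  53.   28.4  -7.9]
scene red [441.3 238.4 596.6 385.6 150.2 135.5  -3.4]
scene blue [ 243.4  231.   573.3 -203.5  133.9   43.6  -86.8]
scene blue [ 235.5  207.1  506.2 -240.9  203.   179.8  -85.6]
scene orange [440.1 238.5 692.2 328.6  88.1  75.   87. ]
scene orange [350.7 196.8 575.9 107.5  24.1  23.2 -86.9]
scene orange [ 210.3  156.9  452.8 -279.3   71.5   67.5  -44.1]
scene yellow [440.5 160.  442.9 361.1  25.3  14.2  -8.2]
top coupon [245.6 232.3 427.9 238.   72.   51.4 -71.9]
top coupon [328.9 233.2 421.7 -31.6  70.7  52.2 -45.4]
top coupon [287.4 198.6 536.  102.8  72.3  50.9 -66.3]
top coupon [246.  196.2 545.1 238.2  71.6  50.4  84.2]
top coupon [271.3 133.  757.3 156.5  50.4  13.8  89.3]
top slug [281.5 233.1 422.7 121.3  42.   41.9 -89.9]
top slug [190.9 229.8 439.1 424.5  33.4  29.7   1.7]
top slug [180.6 179.3 585.6 431.7 141.6  90.5  -3.3]
top red [ 437.9  277.9  280.3 -346.7   87.4   85.2   44. ]
top red [195.4 184.6 576.  391.7 132.7 128.8  -3.2]
top blue [ 393.7  207.6  504.5 -242.3  200.2  180.2  -86.7]
top orange [ 1.861e+02  2.289e+02  4.278e+02  3.641e+02  2.200e+01  1.420e+01
 -3.000e-01]
top yellow [ 364.1  135.   684.  -127.9   39.    11.5   89.5]
```

View pics/topc.png

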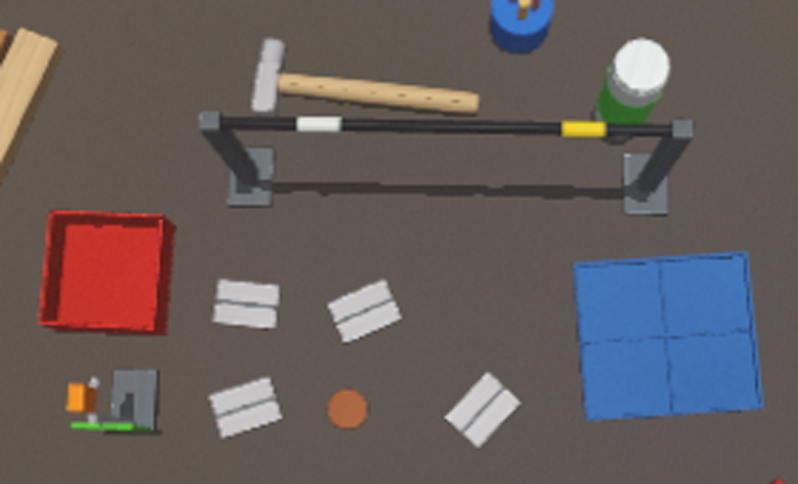

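View pics/scec.png

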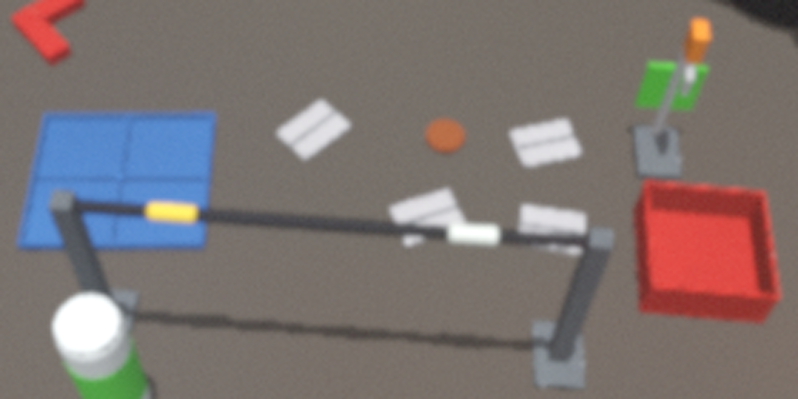

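```bash
python3 - <<'E'
from h import *
import workcell
print([k for k in dir(workcell) if k[0]!='_'], getattr(workcell,'tip_extent',None))
s=[(386.1,199.7),(304.5,194.9),(351,197.2),(255.2,223.9),(360.8,232.0),(440.5,160)]
t=[(245.6,232.3),(328.9,233.2),(281.5,233.1),(364.8,135.1),(271.8,133.4),(186.4,229)]
print(np.round(tri(s,t)*1000,1))
for n,uv in(("scene",s),("top",t)):
    print(n,np.round(deep(n,uv,np.load(n+"0.npz")["d"])*1000,1))
c=lambda a,o:[((u+.5)/2.85-.5+o[0],(v+.5)/2.85-.5+o[1]) for u,v in a]
# tray corners (near-left.. ) order: image-top crop TL,TR,BR,BL ; bin rim likewise; scene matches
T=[(575,264),(746,253),(763,407),(587,419)];S=[(19,246),(205,245),(215,114),(41,114)]
print("tray",np.round(tri(c([S[1],S[0],S[3],S[2]],(195,150)),c(T,(160,90)))*1000,1))
T=[(50,211),(170,214),(165,332),(39,325)];S=[(776,318),(640,308),(645,184),(767,188)]
print("bin",np.round(tri(c(S,(195,150)),c(T,(160,90)))*1000,1))
# rail post tops & flag crop
print("posts",np.round(tri(c([(63,203),(600,238)],(195,150)),c([(682,128),(209,121)],(160,90)))*1000,1))
f=np.load("top0.npz");cc=f["p"][205:255,170:230];A=cv2.resize(cc[:,:,::-1],(480,400),interpolation=cv2.INTER_CUBIC)
g=np.load("scene0.npz")["p"][150:217,405:455];B=cv2.resize(g[:,:,::-1],(300,400),interpolation=cv2.INTER_CUBIC)
cv2.imwrite("pics/flag.png",np.hstack([A,B]))
E
```

```text
['PlanningError', 'camera', 'camera_info', 'get_obs', 'job_done', 'tip_extent'] 0.022
[[ 427.5  239.4    3.     1.9]
 [ 422.6  -30.7    3.5    1.5]
 [ 424.1  123.     3.8    2.6]
 [ 683.6 -128.6  219.5    2.9]
 [ 692.1  130.1  217.7    2.7]
 [ 428.   366.2  203.9    2.6]]
scene [[ 433.6  238.8   11.2]
 [ 422.9  -29.9    4. ]
 [ 428.4  123.8    9.6]
 [ 688.3 -125.5  226.9]
 [ 698.5  130.3  228.2]
 [ 432.6  365.5  209. ]]
top [[ 427.2  237.2    9.4]
 [ 422.5  -31.3    6.4]
 [ 423.9  121.3    7.8]
 [ 681.2 -129.1  228.5]
 [ 689.5  127.6  226.3]
 [ 427.8  364.1  206. ]]
tray [[ 587.4 -137.     5.5    5.2]
 [ 599.  -336.4    3.9    1.8]
 [ 421.9 -349.2    8.7    1.8]
 [ 410.1 -147.5    7.6    3.3]]
bin [[653.  464.   20.4   2.7]
 [647.8 323.7  20.5   2.7]
 [509.5 329.5  43.5  15.7]
 [516.7 462.6  56.7   6.1]]
posts [[ 683.  -223.1  223.9    2.2]
 [ 694.9  236.7  225.6    1.6]]
```

View pics/flag.png

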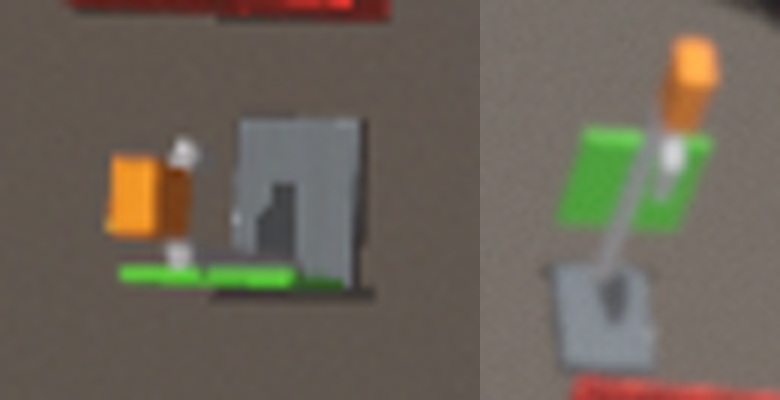

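```bash
cat > plan.py <<'E'
from h import *
from scipy.spatial.transform import Rotation as Ro
# plan: legs of straight motion (mm, deg yaw), each split in calls with at most 95 mm per tool axis
def plan(*wps):
    o=get_obs();p=o["ee_pos"]*1000;yaw=o["tcp_rot"][2]
    print("now",np.round(p,1),np.round(o["tcp_rot"],2),"t",round(o["time"],1),"open",round(o["opening"]*1000,1))
    for w in wps:
        t=np.array(w[:3],float);ty=w[3]
        while 1:
            R=Ro.from_euler("z",yaw,degrees=True)*Ro.from_euler("x",180,degrees=True)
            d=R.inv().apply(t-p);dy=(ty-yaw+180)%360-180
            f=min(1,95/max(np.abs(d).max(),1e-9))
            rows=max(np.linalg.norm(d*f)/55,abs(dy*f)/10)
            print("offset",np.round(d*f/100,3),"yaw",round(-dy*f/180,4),"rows>=",int(np.ceil(rows)))
            p=p+R.apply(d*f);yaw=yaw+dy*f
            if f==1:break
        print(" at",w)
E
python3 - <<'E'
from plan import *
t=np.load("top0.npz")
print("spray",np.round(tri([(228,262)],[(385,113)])*1000), "spray depth",np.round(deep("top",[(385,113)],t["d"])*1000))
c=[(u/8+170-.45,v/8+205-.45) for u,v in [(112,157),(158,155),(153,237),(107,233)]]
w=plane("top",c,.206)*1000;print("grip",np.round(w[:,:2]),np.round(w.mean(0)))
c=[(u/8+170-.45,v/8+205-.45) for u,v in [(120,275),(295,278)]]  # panel upper edge
w=plane("top",c,.12)*1000;print("panel",np.round(w[:,:2]),np.degrees(np.arctan2(*(w[0]-w[1])[:2])))
plan((300,400,253,150),(428,238.5,150,108),(428,238.5,50,108))
E
```

```text
spray [[ 765. -193.  168.    8.]] spray depth [[ 764. -196.  171.]]
grip [[441. 372.]
 [442. 356.]
 [414. 357.]
 [415. 373.]] [428. 365. 206.]
panel [[403. 398.]
 [402. 332.]] 1.2139232238783684
now [181.7 518.9 252.6] [-179.93   -0.    160.7 ] t 0.1 open 85.5
offset [-0.95  -0.46  -0.002] yaw 0.0374 rows>= 2
offset [-0.588 -0.204 -0.001] yaw 0.022 rows>= 2
 at (300, 400, 253, 150)
offset [-0.95  -0.376  0.511] yaw 0.1157 rows>= 3
offset [-0.95  -0.013  0.475] yaw 0.1076 rows>= 2
offset [-0.084  0.028  0.044] yaw 0.0101 rows>= 1
 at (428, 238.5, 150, 108)
offset [ 0.   -0.    0.95] yaw -0.0 rows>= 2
offset [ 0.   -0.    0.05] yaw -0.0 rows>= 1
 at (428, 238.5, 50, 108)
```

servo_tool([
  {"offset": [-0.95, -0.46, 0], "yaw": 0.037, "claw": 0},
  {"offset": [-0.95, -0.46, 0], "yaw": 0.037, "claw": 0},
])

```text
time: 0.35
ee_pos: [0.257, 0.443, 0.2528]
tcp_rot: [-179.9, 0.0, 154.0]
wrist_force: [-0.2, 0.3, 0.0]
opening: 0.0853
grasp_force: 0.0
```

servo_tool([
  {"offset": [-0.59, -0.2, 0], "yaw": 0.022, "claw": 0},
  {"offset": [-0.59, -0.2, 0], "yaw": 0.022, "claw": 0.3},
])

```text
time: 0.6
ee_pos: [0.3028, 0.398, 0.2533]
tcp_rot: [-180.0, 0.0, 149.8]
wrist_force: [-0.4, -0.2, 0.6]
opening: 0.0698
grasp_force: 0.0
```

servo_tool([
  {"offset": [-0.95, -0.38, 0.51], "yaw": 0.116, "claw": 0.3},
  {"offset": [-0.95, -0.38, 0.51], "yaw": 0.116, "claw": 0.3},
  {"offset": [-0.95, -0.38, 0.51], "yaw": 0.116, "claw": 0.3},
])

```text
time: 0.98
ee_pos: [0.3642, 0.3182, 0.2003]
tcp_rot: [-179.8, 0.0, 128.9]
wrist_force: [0.1, 0.4, 0.2]
opening: 0.0597
grasp_force: 0.0
```

servo_tool([
  {"offset": [-0.95, 0, 0.47], "yaw": 0.108, "claw": 0.3},
  {"offset": [-0.95, 0, 0.47], "yaw": 0.108, "claw": 0.3},
  {"offset": [-0.95, 0, 0.47], "yaw": 0.108, "claw": 0.3},
  {"offset": [-0.95, 0, 0.47], "yaw": 0.108, "claw": 0.3},
  {"offset": [-0.95, 0, 0.47], "yaw": 0.108, "claw": 0.3},
])

```text
time: 1.6
ee_pos: [0.4236, 0.2479, 0.1562]
tcp_rot: [179.9, -0.0, 109.9]
wrist_force: [-0.1, -0.1, 0.6]
opening: 0.0595
grasp_force: 0.0
```

```bash
python3 -c "
from plan import *
show('top',camera('top')[0],('coupon','slug'))
plan((428,238.5,50,108),(428,238.5,28,108))"
```

```text
top coupon [253.3 228.6 438.3 210.8  52.7  24.   39.7]
top coupon [329.  233.2 422.3 -31.7  71.2  51.4 -43.4]
top coupon [287.4 198.6 535.9 102.7  70.9  50.6 -66.4]
top coupon [246.  196.3 545.  238.1  71.6  49.8  83.2]
top coupon [271.1 133.  757.3 156.5  50.2  13.8  89.3]
top slug [281.5 233.1 422.7 121.3  42.   41.9 -89.9]
top slug [181.5 176.2 600.9 432.7 111.   86.6  -3.1]
now [423.6 247.7 156. ] [ 1.7994e+02 -2.0000e-02  1.0992e+02] t 1.6 open 59.8
offset [-0.091  0.009  0.95 ] yaw 0.0096 rows>= 2
offset [-0.011  0.001  0.11 ] yaw 0.0011 rows>= 1
 at (428, 238.5, 50, 108)
offset [ 0.   -0.    0.22] yaw -0.0 rows>= 1
 at (428, 238.5, 28, 108)
```

servo_tool([
  {"offset": [-0.1, 0.01, 0.5], "yaw": 0.01, "claw": 0.28},
  {"offset": [-0.1, 0.01, 0.95], "yaw": 0.01, "claw": 0.28},
  {"offset": [-0.1, 0.01, 1.0], "yaw": 0.01, "claw": 0.28},
  {"offset": [-0.1, 0.01, 1.0], "yaw": 0.01, "claw": 0.28},
])

```text
time: 2.15
ee_pos: [0.4285, 0.2381, 0.0567]
tcp_rot: [179.9, -0.0, 108.0]
wrist_force: [0.2, 0.5, 0.7]
opening: 0.0615
grasp_force: 0.0
```

servo_tool([
  {"offset": [0, 0, 0.2], "yaw": 0, "claw": 0.28},
  {"offset": [0, 0, 0.28], "yaw": 0, "claw": 0.28},
  {"offset": [0, 0, 0.3], "yaw": 0, "claw": 0.28},
  {"offset": [0, 0, 0.3], "yaw": 0, "claw": 0.28},
])

```text
time: 2.65
ee_pos: [0.4286, 0.2377, 0.0262]
tcp_rot: [179.9, -0.0, 108.0]
wrist_force: [-0.5, 0.4, 0.4]
opening: 0.0614
grasp_force: 0.0
```

servo_tool([
  {"offset": [0, 0, 0.01], "yaw": 0, "claw": 0.6},
  {"offset": [0, 0, 0.01], "yaw": 0, "claw": 0.6},
  {"offset": [0, 0, 0.01], "yaw": 0, "claw": 0.6},
  {"offset": [0, 0, 0.01], "yaw": 0, "claw": 0.6},
], squeeze=30)

```text
time: 3.15
ee_pos: [0.4296, 0.2384, 0.0271]
tcp_rot: [179.8, -0.1, 108.0]
wrist_force: [-2.1, -0.6, 17.9]
opening: 0.0342
grasp_force: 8.8
```

servo_tool([
  {"offset": [0, 0, 0], "yaw": 0, "claw": 0.28},
  {"offset": [0, 0, 0], "yaw": 0, "claw": 0.28},
  {"offset": [0, 0, 0], "yaw": 0, "claw": 0.28},
  {"offset": [0, 0, 0.03], "yaw": 0, "claw": 0.28},
  {"offset": [0, 0, 0.07], "yaw": 0, "claw": 0.28},
  {"offset": [0, 0, 0.07], "yaw": 0, "claw": 0.28},
])

```text
time: 3.9
ee_pos: [0.4281, 0.2374, 0.0169]
tcp_rot: [-180.0, 0.0, 108.0]
wrist_force: [-1.0, 0.2, -0.5]
opening: 0.0617
grasp_force: 0.0
```

servo_tool([
  {"offset": [0, 0, 0], "yaw": 0, "claw": 0.38},
  {"offset": [0, 0, 0], "yaw": 0, "claw": 0.38},
  {"offset": [0, 0, 0], "yaw": 0, "claw": 0.44},
  {"offset": [0, 0, 0], "yaw": 0, "claw": 0.5},
  {"offset": [0, 0, 0], "yaw": 0, "claw": 0.5},
])

```text
time: 4.53
ee_pos: [0.4291, 0.238, 0.0192]
tcp_rot: [179.9, -0.0, 108.0]
wrist_force: [-2.8, -0.7, 15.2]
opening: 0.0491
grasp_force: 37.8
```

servo_tool([
  {"offset": [0, 0, -0.2], "yaw": 0, "claw": 0.5},
  {"offset": [0, 0, -0.5], "yaw": 0, "claw": 0.5},
  {"offset": [0, 0, -0.8], "yaw": 0, "claw": 0.5},
  {"offset": [0, 0, -0.8], "yaw": 0, "claw": 0.5},
])

```text
time: 5.03
ee_pos: [0.4292, 0.238, 0.0991]
tcp_rot: [179.8, -0.0, 108.0]
wrist_force: [0.5, -0.4, -3.1]
opening: 0.0489
grasp_force: 32.8
```

```bash
python3 -c "
from plan import *
print(get_obs()['wrist_force'],get_obs()['q'])
p=camera('top')[0];show('top',p,('coupon','slug'))
plan((457.8,-195.9,85,183.3),(457.8,-195.9,24.5,183.3))"
```

```text
[ 0.46048488 -0.4267611  -3.07729841] [ 2.90060573e+01 -3.47649247e+00 -1.55235991e+01  7.77622439e+01
 -3.79005370e-05  1.01046900e+02]
top coupon [329.  233.2 422.3 -31.7  71.2  51.4 -43.4]
top coupon [287.4 198.6 535.9 102.7  70.9  50.6 -66.4]
top coupon [246.  196.2 545.  238.3  72.   49.8  83.2]
top coupon [271.1 133.  757.3 156.5  50.2  13.8  89.3]
top slug [281.4 233.2 422.7 121.3  42.   41.9 -89.9]
top slug [180.5 180.7 587.9 433.1 136.9  87.2  -3.1]
now [428.5 237.6  97.4] [ 1.7994e+02 -1.0000e-02  1.0796e+02] t 5.1 open 48.9
offset [-0.95  -0.239  0.028] yaw -0.0943 rows>= 2
offset [-0.95  -0.573  0.032] yaw -0.1068 rows>= 3
offset [-0.788 -0.95   0.035] yaw -0.1189 rows>= 3
offset [-0.314 -0.95   0.029] yaw -0.0964 rows>= 2
offset [-0.    -0.021  0.001] yaw -0.0021 rows>= 1
 at (457.8, -195.9, 85, 183.3)
offset [ 0.    -0.     0.605] yaw -0.0 rows>= 2
 at (457.8, -195.9, 24.5, 183.3)
```

servo_tool([
  {"offset": [-0.5, -0.12, 0], "yaw": -0.05, "claw": 0.5},
  {"offset": [-0.95, -0.24, 0], "yaw": -0.094, "claw": 0.5},
  {"offset": [-0.95, -0.24, 0], "yaw": -0.094, "claw": 0.5},
])

```text
time: 5.45
ee_pos: [0.434, 0.1372, 0.0955]
tcp_rot: [-179.8, -0.0, 124.8]
wrist_force: [-0.3, 0.1, -2.2]
opening: 0.0488
grasp_force: 32.8
```

servo_tool([
  {"offset": [-0.5, -0.3, 0], "yaw": -0.05, "claw": 0.5},
  {"offset": [-0.95, -0.57, 0], "yaw": -0.107, "claw": 0.5},
  {"offset": [-0.95, -0.57, 0], "yaw": -0.107, "claw": 0.5},
])

```text
time: 5.82
ee_pos: [0.4419, 0.0274, 0.0959]
tcp_rot: [-179.9, -0.1, 144.1]
wrist_force: [-0.1, 0.8, -1.9]
opening: 0.0487
grasp_force: 32.8
```

servo_tool([
  {"offset": [-0.4, -0.5, 0], "yaw": -0.06, "claw": 0.5},
  {"offset": [-0.79, -0.95, 0], "yaw": -0.119, "claw": 0.5},
  {"offset": [-0.79, -0.95, 0], "yaw": -0.119, "claw": 0.5},
  {"offset": [-0.79, -0.95, 0], "yaw": -0.119, "claw": 0.5},
])

```text
time: 6.32
ee_pos: [0.4506, -0.0941, 0.0962]
tcp_rot: [180.0, -0.1, 165.4]
wrist_force: [-0.3, 0.7, -2.3]
opening: 0.0489
grasp_force: 32.8
```

servo_tool([
  {"offset": [-0.15, -0.5, 0], "yaw": -0.05, "claw": 0.5},
  {"offset": [-0.31, -0.95, 0], "yaw": -0.096, "claw": 0.5},
  {"offset": [-0.31, -0.95, 0], "yaw": -0.096, "claw": 0.5},
  {"offset": [-0.31, -0.95, 0], "yaw": -0.096, "claw": 0.5},
])

```text
time: 6.82
ee_pos: [0.4571, -0.1924, 0.0967]
tcp_rot: [179.9, -0.1, -177.3]
wrist_force: [-0.0, 0.9, -1.1]
opening: 0.0488
grasp_force: 32.9
```

```bash
python3 -c "
from plan import *
plan((457.8,-195.9,35,183.3),(457.8,-195.9,24.5,183.3))"
```

```text
now [ 457.1 -192.4   96.7] [ 1.7994e+02 -6.0000e-02 -1.7727e+02] t 6.8 open 48.8
offset [-0.006 -0.035  0.617] yaw -0.0032 rows>= 2
 at (457.8, -195.9, 35, 183.3)
offset [ 0.    -0.     0.105] yaw -0.0 rows>= 1
 at (457.8, -195.9, 24.5, 183.3)
```

servo_tool([
  {"offset": [-0.01, -0.03, 0.4], "yaw": -0.003, "claw": 0.5},
  {"offset": [-0.01, -0.03, 0.62], "yaw": -0.003, "claw": 0.5},
  {"offset": [-0.01, -0.03, 0.68], "yaw": -0.003, "claw": 0.5},
  {"offset": [-0.01, -0.03, 0.72], "yaw": -0.003, "claw": 0.5},
  {"offset": [-0.01, -0.03, 0.72], "yaw": -0.003, "claw": 0.32},
  {"offset": [-0.01, -0.03, 0.72], "yaw": -0.003, "claw": 0.32},
  {"offset": [-0.01, -0.03, 0.72], "yaw": -0.003, "claw": 0.32},
])

```text
time: 7.7
ee_pos: [0.4585, -0.1969, 0.026]
tcp_rot: [-180.0, 0.1, -176.6]
wrist_force: [-0.3, -0.6, 0.4]
opening: 0.0579
grasp_force: 0.0
```

servo_tool([
  {"offset": [0, 0, -0.3], "yaw": 0, "claw": 0.28},
  {"offset": [0, 0, -0.7], "yaw": 0, "claw": 0.28},
  {"offset": [0, 0, -0.7], "yaw": 0, "claw": 0.28},
])

```text
time: 8.07
ee_pos: [0.4598, -0.1976, 0.0988]
tcp_rot: [-179.9, 0.3, -176.6]
wrist_force: [0.4, 0.0, 0.5]
opening: 0.0614
grasp_force: 0.0
```

```bash
python3 -c "
from plan import *
p=camera('top')[0];show('top',p,('coupon','slug'));show('scene',camera('scene')[0],('coupon','slug'))
plan((422.2,-31.4,75,135.3),(422.2,-31.4,20,135.3))"
```

```text
top coupon [329.  233.2 422.3 -31.7  71.2  51.4 -43.4]
top coupon [287.4 198.6 535.9 102.7  70.9  50.6 -66.4]
top coupon [246.  196.3 545.  238.1  71.6  49.8  83.2]
top coupon [271.1 133.  757.3 156.5  50.2  13.8  89.3]
top slug [281.5 233.1 422.7 121.3  42.   41.9 -89.9]
top slug [190.8 229.7 439.1 424.5  33.4  29.7   1.7]
top slug [181.7 178.7 586.3 431.5 140.1  90.5  -3.1]
scene coupon [ 237.5  296.6  786.6 -189.5   54.7   26.2  -67.4]
scene coupon [391.4 279.4 705.8 239.   50.7  49.9 -87.4]
scene coupon [ 226.9  266.2  697.2 -238.8   99.6   84.8    4. ]
scene coupon [392.9 237.3 574.  248.4  40.2  10.7 -87.1]
scene coupon [390.4 227.5 538.7 255.5 105.6  41.2  82.5]
scene coupon [350.6 226.1 533.1 126.6 126.9  68.5  69.2]
scene coupon [ 253.1  200.6  456.1 -196.2   69.8   47.5    2.4]
scene coupon [304.5 194.9 423.8 -30.   80.8  62.5 -45. ]
scene coupon [427.8 195.3 378.5 383.9 180.5  55.4 -14.6]
scene slug [425.9 257.8 639.4 344.7  44.5  16.7 -87.4]
scene slug [458.5 241.4 567.7 435.7 181.6 101.7  -8.6]
scene slug [350.7 197.2 426.7 122.6  48.2  45.2  39.2]
scene slug [438.2 166.7 265.7 438.   54.4  28.4  -7.9]
now [ 458.4 -196.9   95.5] [-1.7998e+02  5.0000e-02 -1.7663e+02] t 8.2 open 61.3
offset [0.15  0.95  0.116] yaw 0.1516 rows>= 3
offset [0.433 0.591 0.089] yaw 0.1155 rows>= 3
 at (422.2, -31.4, 75, 135.3)
offset [ 0.   -0.    0.55] yaw -0.0 rows>= 1
 at (422.2, -31.4, 20, 135.3)
```

servo_tool([
  {"offset": [0.15, 0.95, 0], "yaw": 0.152, "claw": 0.28},
  {"offset": [0.15, 0.95, 0], "yaw": 0.152, "claw": 0.28},
  {"offset": [0.15, 0.95, 0], "yaw": 0.152, "claw": 0.28},
  {"offset": [0.15, 0.95, 0], "yaw": 0.152, "claw": 0.28},
])

```text
time: 8.68
ee_pos: [0.4371, -0.1024, 0.0943]
tcp_rot: [-180.0, -0.1, 156.1]
wrist_force: [0.3, -0.1, -1.0]
opening: 0.0615
grasp_force: 0.0
```

servo_tool([
  {"offset": [0.43, 0.59, 0.1], "yaw": 0.115, "claw": 0.28},
  {"offset": [0.43, 0.59, 0.1], "yaw": 0.115, "claw": 0.28},
  {"offset": [0.43, 0.59, 0.1], "yaw": 0.115, "claw": 0.28},
  {"offset": [0.43, 0.59, 0.1], "yaw": 0.115, "claw": 0.28},
])

```text
time: 9.18
ee_pos: [0.4224, -0.032, 0.0851]
tcp_rot: [-180.0, -0.0, 135.6]
wrist_force: [0.3, 0.2, -0.1]
opening: 0.0615
grasp_force: 0.0
```

```bash
python3 -c "
from plan import *
plan((422.2,-31.4,20,135.3))"
```

```text
now [422.4 -32.   85.1] [-179.98   -0.    135.57] t 9.2 open 61.5
offset [0.006 0.003 0.651] yaw 0.0015 rows>= 2
 at (422.2, -31.4, 20, 135.3)
```

servo_tool([
  {"offset": [0, 0, 0.35], "yaw": 0, "claw": 0.28},
  {"offset": [0, 0, 0.55], "yaw": 0, "claw": 0.28},
  {"offset": [0, 0, 0.64], "yaw": 0, "claw": 0.28},
  {"offset": [0, 0, 0.655], "yaw": 0, "claw": 0.28},
  {"offset": [0, 0, 0.655], "yaw": 0, "claw": 0.38},
  {"offset": [0, 0, 0.655], "yaw": 0, "claw": 0.44},
  {"offset": [0, 0, 0.655], "yaw": 0, "claw": 0.5},
  {"offset": [0, 0, 0.655], "yaw": 0, "claw": 0.5},
  {"offset": [0, 0, 0.655], "yaw": 0, "claw": 0.5},
])

```text
time: 10.3
ee_pos: [0.423, -0.0316, 0.0209]
tcp_rot: [179.9, 0.1, 135.3]
wrist_force: [-1.9, -0.8, 6.9]
opening: 0.0487
grasp_force: 31.4
```

servo_tool([
  {"offset": [0, 0, -0.2], "yaw": 0, "claw": 0.5},
  {"offset": [0, 0, -0.5], "yaw": 0, "claw": 0.5},
  {"offset": [0, 0, -0.75], "yaw": 0, "claw": 0.5},
  {"offset": [0, 0, -0.75], "yaw": 0, "claw": 0.5},
])

```text
time: 10.8
ee_pos: [0.4234, -0.0315, 0.0964]
tcp_rot: [179.9, 0.1, 135.3]
wrist_force: [-0.4, 0.3, -1.5]
opening: 0.0486
grasp_force: 32.1
```

```bash
python3 -c "
from plan import *
plan((463.4,-293.7,95,183.3))"
```

```text
now [423.4 -31.5  96.4] [1.7988e+02 1.5000e-01 1.3534e+02] t 10.8 open 48.6
offset [-0.95  -0.707  0.006] yaw -0.119 rows>= 3
offset [-0.592 -0.95   0.006] yaw -0.1124 rows>= 3
offset [-0.071 -0.342  0.002] yaw -0.035 rows>= 1
 at (463.4, -293.7, 95, 183.3)
```

servo_tool([
  {"offset": [-0.5, -0.35, 0], "yaw": -0.06, "claw": 0.5},
  {"offset": [-0.95, -0.71, 0], "yaw": -0.119, "claw": 0.5},
  {"offset": [-0.95, -0.71, 0], "yaw": -0.119, "claw": 0.5},
  {"offset": [-0.95, -0.71, 0], "yaw": -0.119, "claw": 0.5},
])

```text
time: 11.3
ee_pos: [0.4392, -0.1493, 0.0932]
tcp_rot: [-180.0, -0.1, 156.6]
wrist_force: [-0.5, -0.5, -2.3]
opening: 0.0488
grasp_force: 32.1
```

servo_tool([
  {"offset": [-0.3, -0.5, 0], "yaw": -0.06, "claw": 0.5},
  {"offset": [-0.59, -0.95, 0], "yaw": -0.112, "claw": 0.5},
  {"offset": [-0.59, -0.95, 0], "yaw": -0.112, "claw": 0.5},
  {"offset": [-0.59, -0.95, 0], "yaw": -0.112, "claw": 0.5},
])

```text
time: 11.8
ee_pos: [0.4562, -0.2582, 0.0939]
tcp_rot: [179.9, -0.1, 176.8]
wrist_force: [-0.0, -0.2, -1.2]
opening: 0.0487
grasp_force: 32.4
```

servo_tool([
  {"offset": [-0.07, -0.34, 0], "yaw": -0.035, "claw": 0.5},
  {"offset": [-0.07, -0.34, 0], "yaw": -0.035, "claw": 0.5},
  {"offset": [-0.07, -0.34, 0], "yaw": -0.035, "claw": 0.5},
])

```text
time: 12.18
ee_pos: [0.4617, -0.2922, 0.0946]
tcp_rot: [180.0, -0.0, -176.8]
wrist_force: [0.3, 0.8, -1.5]
opening: 0.0489
grasp_force: 32.5
```

```bash
python3 -c "
from plan import *
plan((463.4,-293.7,26,183.3))"
```

```text
now [ 461.7 -292.2   94.6] [ 1.7996e+02 -2.0000e-02 -1.7685e+02] t 12.2 open 48.9
offset [-0.016 -0.016  0.686] yaw -0.0008 rows>= 2
 at (463.4, -293.7, 26, 183.3)
```

servo_tool([
  {"offset": [-0.02, -0.02, 0.4], "yaw": 0, "claw": 0.5},
  {"offset": [-0.02, -0.02, 0.62], "yaw": 0, "claw": 0.5},
  {"offset": [-0.02, -0.02, 0.68], "yaw": 0, "claw": 0.5},
  {"offset": [-0.02, -0.02, 0.69], "yaw": 0, "claw": 0.5},
  {"offset": [-0.02, -0.02, 0.69], "yaw": 0, "claw": 0.32},
  {"offset": [-0.02, -0.02, 0.69], "yaw": 0, "claw": 0.32},
  {"offset": [-0.02, -0.02, 0.69], "yaw": 0, "claw": 0.32},
])

```text
time: 13.05
ee_pos: [0.4642, -0.2957, 0.0265]
tcp_rot: [-180.0, 0.1, -176.8]
wrist_force: [0.0, -0.3, 0.0]
opening: 0.058
grasp_force: 0.0
```

servo_tool([
  {"offset": [0, 0, -0.3], "yaw": 0, "claw": 0.28},
  {"offset": [0, 0, -0.7], "yaw": 0, "claw": 0.28},
  {"offset": [0, 0, -0.7], "yaw": 0, "claw": 0.28},
])

```text
time: 13.42
ee_pos: [0.4654, -0.2965, 0.0994]
tcp_rot: [-179.8, 0.3, -176.8]
wrist_force: [0.5, -0.3, -0.4]
opening: 0.0614
grasp_force: 0.0
```

```bash
python3 -c "
from plan import *
p=camera('top')[0];show('top',p,('coupon','slug'))
show('scene',camera('scene')[0],('coupon',))
plan((536,103,80,113.6),(536,103,20,113.6))"
```

```text
top coupon [ 379.5  221.9  455.7 -196.9   67.9   51.8   -0.5]
top coupon [287.4 198.6 535.9 102.7  70.9  50.6 -66.4]
top coupon [246.  196.3 545.  238.1  71.6  49.8  83.2]
top coupon [271.1 133.  757.3 156.5  50.2  13.8  89.3]
top slug [281.5 233.1 422.7 121.3  42.   41.9 -89.9]
top slug [190.8 229.8 439.1 424.5  33.4  29.7   1.7]
top slug [180.  179.8 603.9 457.9 158.3  73.4 -30.1]
scene coupon [ 237.4  296.7  787.1 -189.6   55.3   27.1  -67.4]
scene coupon [391.2 279.3 706.1 238.2  52.1  49.8 -86.7]
scene coupon [ 226.9  266.1  697.  -238.7   99.7   85.3    3.6]
scene coupon [392.5 237.3 574.  248.4  40.2  10.7 -87.1]
scene coupon [390.5 227.5 538.7 255.5 105.6  41.2  82.5]
scene coupon [350.5 226.  533.1 126.6 126.9  68.5  69.2]
scene coupon [ 222.8  201.1  463.6 -295.7   65.3   49.4    3.2]
scene coupon [ 253.2  200.3  454.1 -197.6   73.6   54.8    3.1]
scene coupon [427.7 195.6 378.9 383.7 181.5  55.1 -14.8]
now [ 464.  -295.7   96. ] [-1.7997e+02  4.0000e-02 -1.7681e+02] t 13.5 open 61.4
offset [-0.227  0.95   0.038] yaw 0.0932 rows>= 2
offset [0.056 0.95  0.037] yaw 0.0908 rows>= 2
offset [0.34 0.95 0.04] yaw 0.0963 rows>= 2
offset [0.671 0.889 0.044] yaw 0.1063 rows>= 3
 at (536, 103, 80, 113.6)
offset [-0.  -0.   0.6] yaw -0.0 rows>= 2
 at (536, 103, 20, 113.6)
```

Coupons 1 and 2 sit in their compartments. On to the third.

servo_tool([
  {"offset": [-0.23, 0.95, 0], "yaw": 0.093, "claw": 0.28},
  {"offset": [-0.23, 0.95, 0], "yaw": 0.093, "claw": 0.28},
  {"offset": [-0.23, 0.95, 0], "yaw": 0.093, "claw": 0.28},
])

```text
time: 13.9
ee_pos: [0.4812, -0.1971, 0.0945]
tcp_rot: [180.0, -0.1, 166.6]
wrist_force: [0.1, -0.3, -0.1]
opening: 0.0614
grasp_force: 0.0
```

servo_tool([
  {"offset": [0.06, 0.95, 0], "yaw": 0.091, "claw": 0.28},
  {"offset": [0.06, 0.95, 0], "yaw": 0.091, "claw": 0.28},
  {"offset": [0.06, 0.95, 0], "yaw": 0.091, "claw": 0.28},
])

```text
time: 14.28
ee_pos: [0.4978, -0.1042, 0.0948]
tcp_rot: [-180.0, -0.1, 150.2]
wrist_force: [0.1, -0.6, -0.1]
opening: 0.0613
grasp_force: 0.0
```

servo_tool([
  {"offset": [0.34, 0.95, 0], "yaw": 0.096, "claw": 0.28},
  {"offset": [0.34, 0.95, 0], "yaw": 0.096, "claw": 0.28},
  {"offset": [0.34, 0.95, 0], "yaw": 0.096, "claw": 0.28},
])

```text
time: 14.65
ee_pos: [0.5159, -0.0052, 0.0949]
tcp_rot: [-180.0, -0.0, 133.0]
wrist_force: [0.2, -0.7, -0.0]
opening: 0.0618
grasp_force: 0.0
```

servo_tool([
  {"offset": [0.67, 0.89, 0.1], "yaw": 0.106, "claw": 0.28},
  {"offset": [0.67, 0.89, 0.1], "yaw": 0.106, "claw": 0.28},
  {"offset": [0.67, 0.89, 0.1], "yaw": 0.106, "claw": 0.28},
  {"offset": [0.67, 0.89, 0.1], "yaw": 0.106, "claw": 0.28},
])

```text
time: 15.15
ee_pos: [0.5355, 0.1019, 0.0853]
tcp_rot: [-179.9, 0.0, 113.9]
wrist_force: [-0.1, -0.5, 0.2]
opening: 0.0616
grasp_force: 0.0
```

```bash
python3 -c "
from plan import *
plan((536,103,20,113.6))"
```

```text
now [535.5 101.9  85.3] [-1.7993e+02  1.0000e-02  1.1387e+02] t 15.2 open 61.6
offset [0.008 0.009 0.653] yaw 0.0015 rows>= 2
 at (536, 103, 20, 113.6)
```

servo_tool([
  {"offset": [0.01, 0.01, 0.35], "yaw": 0, "claw": 0.28},
  {"offset": [0.01, 0.01, 0.55], "yaw": 0, "claw": 0.28},
  {"offset": [0.01, 0.01, 0.64], "yaw": 0, "claw": 0.28},
  {"offset": [0.01, 0.01, 0.655], "yaw": 0, "claw": 0.28},
  {"offset": [0.01, 0.01, 0.655], "yaw": 0, "claw": 0.38},
  {"offset": [0.01, 0.01, 0.655], "yaw": 0, "claw": 0.44},
  {"offset": [0.01, 0.01, 0.655], "yaw": 0, "claw": 0.5},
  {"offset": [0.01, 0.01, 0.655], "yaw": 0, "claw": 0.5},
  {"offset": [0.01, 0.01, 0.655], "yaw": 0, "claw": 0.5},
])

```text
time: 16.27
ee_pos: [0.5368, 0.1044, 0.0215]
tcp_rot: [179.9, 0.1, 113.7]
wrist_force: [-1.9, -2.4, 5.8]
opening: 0.0483
grasp_force: 31.5
```

servo_tool([
  {"offset": [0, 0, -0.2], "yaw": 0, "claw": 0.5},
  {"offset": [0, 0, -0.5], "yaw": 0, "claw": 0.5},
  {"offset": [0, 0, -0.75], "yaw": 0, "claw": 0.5},
  {"offset": [0, 0, -0.75], "yaw": 0, "claw": 0.5},
])

```text
time: 16.77
ee_pos: [0.5373, 0.105, 0.0972]
tcp_rot: [179.8, 0.0, 113.7]
wrist_force: [-0.9, -0.5, -1.7]
opening: 0.0486
grasp_force: 31.7
```

```bash
python3 -c "
from plan import *
plan((545.6,-190.9,95,183.3))"
```

```text
now [537.3 105.   97.2] [1.7979e+02 4.0000e-02 1.1375e+02] t 16.8 open 48.6
offset [-0.95  -0.386  0.008] yaw -0.1339 rows>= 3
offset [-0.91 -0.95  0.01] yaw -0.1717 rows>= 4
offset [-0.138 -0.604  0.005] yaw -0.0808 rows>= 2
 at (545.6, -190.9, 95, 183.3)
```

servo_tool([
  {"offset": [-0.5, -0.2, 0], "yaw": -0.06, "claw": 0.5},
  {"offset": [-0.95, -0.39, 0], "yaw": -0.12, "claw": 0.5},
  {"offset": [-0.95, -0.39, 0], "yaw": -0.134, "claw": 0.5},
  {"offset": [-0.95, -0.39, 0], "yaw": -0.134, "claw": 0.5},
])

```text
time: 17.27
ee_pos: [0.5381, 0.0015, 0.0939]
tcp_rot: [-179.9, -0.1, 137.8]
wrist_force: [0.3, -0.3, -1.3]
opening: 0.0486
grasp_force: 31.7
```

servo_tool([
  {"offset": [-0.45, -0.48, 0], "yaw": -0.06, "claw": 0.5},
  {"offset": [-0.91, -0.95, 0], "yaw": -0.12, "claw": 0.5},
  {"offset": [-0.91, -0.95, 0], "yaw": -0.172, "claw": 0.5},
  {"offset": [-0.91, -0.95, 0], "yaw": -0.172, "claw": 0.5},
  {"offset": [-0.91, -0.95, 0], "yaw": -0.172, "claw": 0.5},
])

```text
time: 17.9
ee_pos: [0.5422, -0.1285, 0.0947]
tcp_rot: [180.0, -0.0, 168.6]
wrist_force: [-0.9, -0.2, -0.9]
opening: 0.0486
grasp_force: 31.8
```

servo_tool([
  {"offset": [-0.14, -0.6, 0], "yaw": -0.06, "claw": 0.5},
  {"offset": [-0.14, -0.6, 0], "yaw": -0.081, "claw": 0.5},
  {"offset": [-0.14, -0.6, 0], "yaw": -0.081, "claw": 0.5},
  {"offset": [-0.14, -0.6, 0], "yaw": -0.081, "claw": 0.5},
])

```text
time: 18.4
ee_pos: [0.5445, -0.1899, 0.0952]
tcp_rot: [180.0, -0.0, -176.7]
wrist_force: [-0.5, 0.2, -2.0]
opening: 0.0485
grasp_force: 32.0
```

```bash
python3 -c "
from plan import *
plan((545.6,-190.9,26.5,183.3))"
```

```text
now [ 544.5 -189.9   95.2] [ 1.7999e+02 -1.0000e-02 -1.7671e+02] t 18.4 open 48.5
offset [-0.01  -0.011  0.687] yaw -0.0001 rows>= 2
 at (545.6, -190.9, 26.5, 183.3)
```

servo_tool([
  {"offset": [-0.01, -0.01, 0.4], "yaw": 0, "claw": 0.5},
  {"offset": [-0.01, -0.01, 0.62], "yaw": 0, "claw": 0.5},
  {"offset": [-0.01, -0.01, 0.68], "yaw": 0, "claw": 0.5},
  {"offset": [-0.01, -0.01, 0.69], "yaw": 0, "claw": 0.5},
  {"offset": [-0.01, -0.01, 0.69], "yaw": 0, "claw": 0.32},
  {"offset": [-0.01, -0.01, 0.69], "yaw": 0, "claw": 0.32},
  {"offset": [-0.01, -0.01, 0.69], "yaw": 0, "claw": 0.32},
])

```text
time: 19.27
ee_pos: [0.5458, -0.1922, 0.027]
tcp_rot: [-180.0, 0.1, -176.6]
wrist_force: [-0.1, 0.8, 0.8]
opening: 0.0577
grasp_force: 0.0
```

servo_tool([
  {"offset": [0, 0, -0.3], "yaw": 0, "claw": 0.28},
  {"offset": [0, 0, -0.7], "yaw": 0, "claw": 0.28},
  {"offset": [0, 0, -0.7], "yaw": 0, "claw": 0.28},
])

```text
time: 19.65
ee_pos: [0.5472, -0.1927, 0.1001]
tcp_rot: [-179.9, 0.3, -176.6]
wrist_force: [0.1, -0.2, -0.7]
opening: 0.0618
grasp_force: 0.0
```

```bash
python3 -c "
from plan import *
p=camera('top')[0];show('top',p,('coupon','slug'))
show('scene',camera('scene')[0],('coupon',))
plan((545,238.5,85,83.6))"
```

```text
top coupon [246.  196.3 545.  238.1  71.6  49.8  83.2]
top coupon [271.1 133.  757.3 156.5  50.2  13.8  89.3]
top slug [281.5 233.1 422.7 121.3  42.   41.9 -89.9]
top slug [190.8 229.8 439.1 424.5  33.4  29.7   1.7]
top slug [180.2 180.6 588.1 411.4 134.  130.6  -3. ]
scene coupon [ 237.4  296.7  787.1 -189.6   55.3   27.1  -67.4]
scene coupon [391.4 279.5 707.4 239.   50.7  46.7 -87.4]
scene coupon [ 226.7  266.2  698.5 -239.1   96.6   84.6    2.8]
scene coupon [392.9 237.3 574.  248.4  40.2  10.7 -87.1]
scene coupon [360.9 231.4 557.  154.6  56.1  32.3  88.2]
scene coupon [ 248.4  230.   570.3 -191.2   49.2   21.9  -86.8]
scene coupon [390.4 227.5 538.6 254.2 103.   41.1  82.5]
scene coupon [ 251.1  217.3  523.6 -191.    47.4   24.   -81. ]
scene coupon [ 249.2  204.2  472.8 -209.7   52.5   27.9   41.5]
scene coupon [ 221.   204.2  465.7 -294.3   61.1   53.3    3.2]
scene coupon [427.8 195.9 379.2 384.  179.2  54.4 -14.8]
now [ 545.6 -192.2   96.5] [-1.7998e+02  4.0000e-02 -1.7663e+02] t 19.8 open 61.5
offset [-0.055  0.95   0.025] yaw 0.1225 rows>= 3
offset [0.323 0.95  0.027] yaw 0.1291 rows>= 3
offset [0.855 0.95  0.034] yaw 0.1645 rows>= 3
offset [0.95  0.316 0.027] yaw 0.1288 rows>= 3
offset [ 0.072 -0.006  0.002] yaw 0.0093 rows>= 1
 at (545, 238.5, 85, 83.6)
```

servo_tool([
  {"offset": [-0.05, 0.95, 0], "yaw": 0.122, "claw": 0.28},
  {"offset": [-0.05, 0.95, 0], "yaw": 0.122, "claw": 0.28},
  {"offset": [-0.05, 0.95, 0], "yaw": 0.122, "claw": 0.28},
  {"offset": [-0.05, 0.95, 0], "yaw": 0.122, "claw": 0.28},
])

```text
time: 20.25
ee_pos: [0.5445, -0.0971, 0.0954]
tcp_rot: [-180.0, -0.1, 161.6]
wrist_force: [-0.4, -0.6, -0.4]
opening: 0.0613
grasp_force: 0.0
```

servo_tool([
  {"offset": [0.32, 0.95, 0], "yaw": 0.129, "claw": 0.28},
  {"offset": [0.32, 0.95, 0], "yaw": 0.129, "claw": 0.28},
  {"offset": [0.32, 0.95, 0], "yaw": 0.129, "claw": 0.28},
  {"offset": [0.32, 0.95, 0], "yaw": 0.129, "claw": 0.28},
])

```text
time: 20.75
ee_pos: [0.5448, 0.0027, 0.0958]
tcp_rot: [-180.0, -0.0, 138.3]
wrist_force: [-0.2, 0.0, -1.0]
opening: 0.0614
grasp_force: 0.0
```

servo_tool([
  {"offset": [0.85, 0.95, 0], "yaw": 0.164, "claw": 0.28},
  {"offset": [0.85, 0.95, 0], "yaw": 0.164, "claw": 0.28},
  {"offset": [0.85, 0.95, 0], "yaw": 0.164, "claw": 0.28},
  {"offset": [0.85, 0.95, 0], "yaw": 0.164, "claw": 0.28},
])

```text
time: 21.25
ee_pos: [0.5449, 0.1306, 0.0959]
tcp_rot: [-180.0, 0.0, 108.9]
wrist_force: [0.1, -0.6, 0.5]
opening: 0.0618
grasp_force: 0.0
```

servo_tool([
  {"offset": [0.99, 0.31, 0.1], "yaw": 0.137, "claw": 0.28},
  {"offset": [0.99, 0.31, 0.1], "yaw": 0.137, "claw": 0.28},
  {"offset": [0.99, 0.31, 0.1], "yaw": 0.137, "claw": 0.28},
  {"offset": [0.99, 0.31, 0.1], "yaw": 0.137, "claw": 0.28},
  {"offset": [0.99, 0.31, 0.1], "yaw": 0.137, "claw": 0.28},
])

```text
time: 21.88
ee_pos: [0.5428, 0.2331, 0.0863]
tcp_rot: [180.0, 0.0, 84.1]
wrist_force: [1.2, 0.5, -0.3]
opening: 0.0616
grasp_force: 0.0
```

```bash
python3 -c "
from plan import *
show('top',camera('top')[0],('coupon','slug'))
plan((545,238.5,20,83.6))"
```

```text
top coupon [ 380.1  222.4  456.1 -197.4   69.9   51.7    3.4]
top coupon [ 410.7  220.2  462.5 -296.4   70.    49.9    3.8]
top coupon [ 378.1  195.   545.5 -192.9   69.3   51.5    3.3]
top coupon [271.1 133.  757.3 156.5  50.2  13.8  89.3]
top slug [281.5 233.1 422.7 121.3  42.   41.9 -89.9]
top slug [ 1.907e+02  2.296e+02  4.390e+02  4.247e+02  3.250e+01  3.040e+01
 -3.000e-01]
top slug [177.6 195.4 553.5 471.   89.7  39.1  25.3]
now [542.8 233.3  86.4] [179.99   0.    84.1 ] t 21.9 open 61.6
offset [0.054 0.016 0.664] yaw 0.0028 rows>= 2
 at (545, 238.5, 20, 83.6)
```

servo_tool([
  {"offset": [0.05, 0.02, 0.35], "yaw": 0.003, "claw": 0.28},
  {"offset": [0.05, 0.02, 0.55], "yaw": 0.003, "claw": 0.28},
  {"offset": [0.05, 0.02, 0.64], "yaw": 0.003, "claw": 0.28},
  {"offset": [0.05, 0.02, 0.665], "yaw": 0.003, "claw": 0.28},
  {"offset": [0.05, 0.02, 0.665], "yaw": 0.003, "claw": 0.38},
  {"offset": [0.05, 0.02, 0.665], "yaw": 0.003, "claw": 0.44},
  {"offset": [0.05, 0.02, 0.665], "yaw": 0.003, "claw": 0.5},
  {"offset": [0.05, 0.02, 0.665], "yaw": 0.003, "claw": 0.5},
  {"offset": [0.05, 0.02, 0.665], "yaw": 0.003, "claw": 0.5},
])

```text
time: 23.05
ee_pos: [0.5456, 0.2394, 0.0211]
tcp_rot: [179.9, -0.0, 83.5]
wrist_force: [-0.4, -2.2, 6.7]
opening: 0.0486
grasp_force: 31.8
```

servo_tool([
  {"offset": [0, 0, -0.2], "yaw": 0, "claw": 0.5},
  {"offset": [0, 0, -0.5], "yaw": 0, "claw": 0.5},
  {"offset": [0, 0, -0.75], "yaw": 0, "claw": 0.5},
  {"offset": [0, 0, -0.75], "yaw": 0, "claw": 0.5},
])

```text
time: 23.55
ee_pos: [0.5459, 0.2398, 0.0967]
tcp_rot: [179.8, -0.1, 83.5]
wrist_force: [0.9, -0.2, -1.5]
opening: 0.0486
grasp_force: 31.6
```

```bash
python3 -c "
from plan import *
plan((551.2,-288.7,95,183.3))"
```

```text
now [545.9 239.8  96.7] [ 1.7983e+02 -1.1000e-01  8.3500e+01] t 23.6 open 48.6
offset [-0.95   0.118  0.003] yaw -0.1004 rows>= 2
offset [-0.95  -0.185  0.003] yaw -0.1015 rows>= 2
offset [-0.95  -0.532  0.003] yaw -0.1142 rows>= 3
offset [-0.802 -0.95   0.004] yaw -0.1304 rows>= 3
offset [-0.285 -0.95   0.003] yaw -0.104 rows>= 2
offset [ 0.001 -0.036  0.   ] yaw -0.0038 rows>= 1
 at (551.2, -288.7, 95, 183.3)
```

servo_tool([
  {"offset": [-0.5, 0.06, 0], "yaw": -0.05, "claw": 0.5},
  {"offset": [-0.95, 0.12, 0], "yaw": -0.1, "claw": 0.5},
  {"offset": [-0.95, 0.12, 0], "yaw": -0.1, "claw": 0.5},
  {"offset": [-0.95, 0.12, 0], "yaw": -0.1, "claw": 0.5},
])

```text
time: 24.05
ee_pos: [0.5457, 0.1436, 0.0937]
tcp_rot: [-179.9, -0.0, 101.4]
wrist_force: [0.6, -0.1, -2.2]
opening: 0.0487
grasp_force: 31.6
```

servo_tool([
  {"offset": [-0.5, -0.1, 0], "yaw": -0.05, "claw": 0.5},
  {"offset": [-0.95, -0.19, 0], "yaw": -0.1, "claw": 0.5},
  {"offset": [-0.95, -0.19, 0], "yaw": -0.101, "claw": 0.5},
  {"offset": [-0.95, -0.19, 0], "yaw": -0.101, "claw": 0.5},
])

```text
time: 24.55
ee_pos: [0.5463, 0.0475, 0.0944]
tcp_rot: [-180.0, -0.0, 119.6]
wrist_force: [0.2, 0.6, -1.4]
opening: 0.0486
grasp_force: 31.6
```

servo_tool([
  {"offset": [-0.5, -0.27, 0], "yaw": -0.06, "claw": 0.5},
  {"offset": [-0.95, -0.53, 0], "yaw": -0.114, "claw": 0.5},
  {"offset": [-0.95, -0.53, 0], "yaw": -0.114, "claw": 0.5},
  {"offset": [-0.95, -0.53, 0], "yaw": -0.114, "claw": 0.5},
])

```text
time: 25.05
ee_pos: [0.5475, -0.061, 0.0946]
tcp_rot: [180.0, -0.0, 140.1]
wrist_force: [0.2, -0.1, -1.7]
opening: 0.0486
grasp_force: 31.7
```

servo_tool([
  {"offset": [-0.4, -0.48, 0], "yaw": -0.06, "claw": 0.5},
  {"offset": [-0.8, -0.95, 0], "yaw": -0.12, "claw": 0.5},
  {"offset": [-0.8, -0.95, 0], "yaw": -0.13, "claw": 0.5},
  {"offset": [-0.8, -0.95, 0], "yaw": -0.13, "claw": 0.5},
])

```text
time: 25.55
ee_pos: [0.5483, -0.1854, 0.0945]
tcp_rot: [180.0, -0.0, 163.5]
wrist_force: [-0.9, 0.5, -0.9]
opening: 0.0484
grasp_force: 31.8
```

servo_tool([
  {"offset": [-0.14, -0.48, 0], "yaw": -0.05, "claw": 0.5},
  {"offset": [-0.28, -0.99, 0], "yaw": -0.107, "claw": 0.5},
  {"offset": [-0.28, -0.99, 0], "yaw": -0.107, "claw": 0.5},
  {"offset": [-0.28, -0.99, 0], "yaw": -0.107, "claw": 0.5},
  {"offset": [-0.28, -0.99, 0], "yaw": -0.107, "claw": 0.5},
])

```text
time: 26.18
ee_pos: [0.5473, -0.2874, 0.0949]
tcp_rot: [180.0, 0.0, -177.1]
wrist_force: [-0.0, 0.7, -1.5]
opening: 0.0489
grasp_force: 31.9
```

```bash
python3 -c "
from plan import *
plan((551.2,-288.7,26.5,183.3))"
```

```text
now [ 547.3 -287.4   94.9] [ 179.98    0.   -177.14] t 26.2 open 48.9
offset [-0.039 -0.015  0.684] yaw -0.0024 rows>= 2
 at (551.2, -288.7, 26.5, 183.3)
```

servo_tool([
  {"offset": [-0.04, -0.015, 0.4], "yaw": -0.002, "claw": 0.5},
  {"offset": [-0.04, -0.015, 0.62], "yaw": -0.002, "claw": 0.5},
  {"offset": [-0.04, -0.015, 0.68], "yaw": -0.002, "claw": 0.5},
  {"offset": [-0.04, -0.015, 0.69], "yaw": -0.002, "claw": 0.5},
  {"offset": [-0.04, -0.015, 0.69], "yaw": -0.002, "claw": 0.32},
  {"offset": [-0.04, -0.015, 0.69], "yaw": -0.002, "claw": 0.32},
  {"offset": [-0.04, -0.015, 0.69], "yaw": -0.002, "claw": 0.32},
])

```text
time: 27.05
ee_pos: [0.5511, -0.2907, 0.0265]
tcp_rot: [-180.0, 0.1, -176.8]
wrist_force: [0.6, -0.0, 0.5]
opening: 0.058
grasp_force: 0.0
```

servo_tool([
  {"offset": [0, 0, -0.3], "yaw": 0, "claw": 0.28},
  {"offset": [0, 0, -0.7], "yaw": 0, "claw": 0.28},
  {"offset": [0, 0, -0.7], "yaw": 0, "claw": 0.28},
])

```text
time: 27.42
ee_pos: [0.5524, -0.2914, 0.0998]
tcp_rot: [-179.8, 0.3, -176.8]
wrist_force: [-0.5, 0.5, -0.0]
opening: 0.0614
grasp_force: 0.0
```

```bash
python3 -c "
from plan import *
p=camera('top')[0];show('top',p,('coupon','slug'))
plan((423.3,122,85,150))"
```

```text
top coupon [ 374.9  216.7  462.3 -182.4   55.3   22.7   -1.4]
top coupon [ 377.5  194.4  546.  -193.3   68.8   52.4    3.3]
top coupon [271.1 133.  757.3 156.5  50.2  13.8  89.3]
top slug [281.5 233.1 422.7 121.3  42.   41.9 -89.9]
top slug [190.8 229.8 439.1 424.5  33.4  29.7   1.7]
top slug [180.6 179.8 603.2 457.5 158.1  73.9 -29.4]
now [ 551.7 -291.    97.7] [-1.799e+02  1.600e-01 -1.768e+02] t 27.5 open 61.6
offset [0.238 0.95  0.029] yaw 0.0418 rows>= 2
offset [0.376 0.95  0.03 ] yaw 0.0436 rows>= 2
offset [0.536 0.95  0.032] yaw 0.0465 rows>= 2
offset [0.737 0.95  0.035] yaw 0.0513 rows>= 3
offset [0.022 0.021 0.001] yaw 0.0013 rows>= 1
 at (423.3, 122, 85, 150)
```

servo_tool([
  {"offset": [0.24, 0.95, 0], "yaw": 0.042, "claw": 0.28},
  {"offset": [0.24, 0.95, 0], "yaw": 0.042, "claw": 0.28},
  {"offset": [0.24, 0.95, 0], "yaw": 0.042, "claw": 0.28},
])

```text
time: 27.85
ee_pos: [0.5207, -0.195, 0.095]
tcp_rot: [180.0, -0.1, 175.8]
wrist_force: [-0.4, -0.8, 0.2]
opening: 0.0616
grasp_force: 0.0
```

servo_tool([
  {"offset": [0.38, 0.95, 0], "yaw": 0.044, "claw": 0.28},
  {"offset": [0.38, 0.95, 0], "yaw": 0.044, "claw": 0.28},
  {"offset": [0.38, 0.95, 0], "yaw": 0.044, "claw": 0.28},
])

```text
time: 28.22
ee_pos: [0.4904, -0.0981, 0.0953]
tcp_rot: [180.0, -0.0, 167.9]
wrist_force: [0.3, -0.7, -0.1]
opening: 0.0614
grasp_force: 0.0
```

servo_tool([
  {"offset": [0.54, 0.95, 0], "yaw": 0.047, "claw": 0.28},
  {"offset": [0.54, 0.95, 0], "yaw": 0.047, "claw": 0.28},
  {"offset": [0.54, 0.95, 0], "yaw": 0.047, "claw": 0.28},
])

```text
time: 28.6
ee_pos: [0.4582, 0.0061, 0.0955]
tcp_rot: [-180.0, -0.0, 159.4]
wrist_force: [0.5, 0.3, -0.0]
opening: 0.0615
grasp_force: 0.0
```

servo_tool([
  {"offset": [0.76, 0.97, 0.1], "yaw": 0.052, "claw": 0.28},
  {"offset": [0.76, 0.97, 0.1], "yaw": 0.052, "claw": 0.28},
  {"offset": [0.76, 0.97, 0.1], "yaw": 0.052, "claw": 0.28},
  {"offset": [0.76, 0.97, 0.1], "yaw": 0.052, "claw": 0.28},
])

```text
time: 29.1
ee_pos: [0.4224, 0.1218, 0.0856]
tcp_rot: [-180.0, 0.0, 149.9]
wrist_force: [1.4, -0.2, -0.3]
opening: 0.0613
grasp_force: 0.0
```

```bash
python3 -c "
from plan import *
show('top',camera('top')[0],('coupon','slug'))
show('scene',camera('scene')[0],('slug',))
plan((423.3,122,20.5,150))"
```

```text
top coupon [ 380.1  222.4  456.1 -197.4   69.9   51.7    3.4]
top coupon [ 410.7  220.1  462.5 -296.6   70.    50.2    3.8]
top coupon [ 378.   195.   545.5 -192.9   69.3   51.5    3.3]
top coupon [ 408.1  193.5  549.5 -291.3   68.9   50.1    3.2]
top coupon [271.1 133.  757.3 156.5  50.2  13.8  89.3]
top slug [190.8 229.8 439.1 424.5  33.4  29.7   1.7]
top slug [216.7 196.6 554.4 334.   83.3  16.5  -4.9]
top slug [181.3 179.6 586.4 433.5 140.1  86.6  -3.1]
scene slug [454.8 241.1 564.8 405.5 175.8 156.3  -3.6]
scene slug [350.8 197.3 426.1 123.9  41.4  40.3   3.1]
scene slug [438.2 166.6 265.3 438.   53.7  28.4  -7.9]
now [422.5 121.2  85.7] [-1.7998e+02  1.0000e-02  1.4980e+02] t 29.2 open 61.4
offset [-0.003  0.011  0.652] yaw -0.0011 rows>= 2
 at (423.3, 122, 20.5, 150)
```

servo_tool([
  {"offset": [0, 0.01, 0.35], "yaw": 0, "claw": 0.28},
  {"offset": [0, 0.01, 0.55], "yaw": 0, "claw": 0.28},
  {"offset": [0, 0.01, 0.63], "yaw": 0, "claw": 0.28},
  {"offset": [0, 0.01, 0.65], "yaw": 0, "claw": 0.28},
  {"offset": [0, 0.01, 0.65], "yaw": 0, "claw": 0.4},
  {"offset": [0, 0.01, 0.65], "yaw": 0, "claw": 0.48},
  {"offset": [0, 0.01, 0.65], "yaw": 0, "claw": 0.55},
  {"offset": [0, 0.01, 0.65], "yaw": 0, "claw": 0.55},
  {"offset": [0, 0.01, 0.65], "yaw": 0, "claw": 0.55},
])

```text
time: 30.32
ee_pos: [0.4227, 0.1234, 0.0219]
tcp_rot: [180.0, 0.1, 149.9]
wrist_force: [-1.1, -1.6, 5.9]
opening: 0.043
grasp_force: 29.7
```

servo_tool([
  {"offset": [0, 0, -0.2], "yaw": 0, "claw": 0.55},
  {"offset": [0, 0, -0.5], "yaw": 0, "claw": 0.55},
  {"offset": [0, 0, -0.95], "yaw": 0, "claw": 0.55},
  {"offset": [0, 0, -0.95], "yaw": 0, "claw": 0.55},
])

```text
time: 30.82
ee_pos: [0.4239, 0.124, 0.1195]
tcp_rot: [179.7, 0.2, 149.9]
wrist_force: [-0.4, 0.3, -1.0]
opening: 0.043
grasp_force: 30.9
```

```bash
python3 -c "
from plan import *
plan((578,392,160,150),(578,392,95,150))"
```

```text
now [423.9 124.  119.5] [179.75   0.24 149.92] t 30.8 open 43.0
offset [ 0.003  0.95  -0.125] yaw -0.0001 rows>= 2
offset [ 0.002  0.95  -0.125] yaw -0.0001 rows>= 2
offset [ 0.002  0.95  -0.125] yaw -0.0001 rows>= 2
offset [ 0.     0.241 -0.032] yaw -0.0 rows>= 1
 at (578, 392, 160, 150)
offset [ 0.   -0.    0.65] yaw -0.0 rows>= 2
 at (578, 392, 95, 150)
```

servo_tool([
  {"offset": [0, 0.45, -0.3], "yaw": 0, "claw": 0.55},
  {"offset": [0, 0.95, -0.4], "yaw": 0, "claw": 0.55},
  {"offset": [0, 0.95, -0.4], "yaw": 0, "claw": 0.55},
  {"offset": [0, 0.95, -0.4], "yaw": 0, "claw": 0.55},
])

```text
time: 31.32
ee_pos: [0.4691, 0.2054, 0.1547]
tcp_rot: [-179.9, -0.1, 149.9]
wrist_force: [1.2, 0.5, -1.5]
opening: 0.0427
grasp_force: 31.0
```

servo_tool([
  {"offset": [0, 0.5, 0], "yaw": 0, "claw": 0.55},
  {"offset": [0, 0.95, 0], "yaw": 0, "claw": 0.55},
  {"offset": [0, 0.95, 0], "yaw": 0, "claw": 0.55},
])

```text
time: 31.7
ee_pos: [0.5176, 0.2886, 0.1542]
tcp_rot: [-179.9, -0.1, 150.0]
wrist_force: [-0.1, 0.4, -0.9]
opening: 0.0432
grasp_force: 31.2
```

servo_tool([
  {"offset": [0, 0.5, 0], "yaw": 0, "claw": 0.55},
  {"offset": [0, 0.95, 0], "yaw": 0, "claw": 0.55},
  {"offset": [0, 0.95, 0], "yaw": 0, "claw": 0.55},
])

```text
time: 32.08
ee_pos: [0.5652, 0.3704, 0.1538]
tcp_rot: [-179.9, -0.1, 149.9]
wrist_force: [-0.7, -0.5, -0.7]
opening: 0.0431
grasp_force: 31.3
```

servo_tool([
  {"offset": [0, 0.24, 0], "yaw": 0, "claw": 0.55},
  {"offset": [0, 0.24, 0.4], "yaw": 0, "claw": 0.55},
  {"offset": [0, 0.24, 0.6], "yaw": 0, "claw": 0.55},
  {"offset": [0, 0.24, 0.6], "yaw": 0, "claw": 0.55},
])

```text
time: 32.58
ee_pos: [0.5759, 0.3886, 0.0944]
tcp_rot: [-179.8, -0.1, 149.8]
wrist_force: [-0.6, -0.1, -0.7]
opening: 0.0432
grasp_force: 31.4
```

```bash
python3 -c "
from plan import *
plan((578,392,95,150))"
```

```text
now [575.9 388.6  94.4] [-1.7980e+02 -8.0000e-02  1.4984e+02] t 32.6 open 43.2
offset [-0.001  0.04  -0.006] yaw -0.0009 rows>= 1
 at (578, 392, 95, 150)
```

servo_tool([
  {"offset": [0, 0.04, 0.1], "yaw": 0, "claw": 0.55},
  {"offset": [0, 0.04, 0.3], "yaw": 0, "claw": 0.55},
  {"offset": [0, 0.04, 0.35], "yaw": 0, "claw": 0.55},
  {"offset": [0, 0.04, 0.35], "yaw": 0, "claw": 0.3},
  {"offset": [0, 0.04, 0.35], "yaw": 0, "claw": 0.3},
  {"offset": [0, 0.04, 0.35], "yaw": 0, "claw": 0.3},
])

```text
time: 33.33
ee_pos: [0.5794, 0.3945, 0.0615]
tcp_rot: [179.9, 0.0, 149.9]
wrist_force: [0.6, -0.3, -0.5]
opening: 0.06
grasp_force: 0.0
```

servo_tool([
  {"offset": [0, 0, -0.4], "yaw": 0, "claw": 0.3},
  {"offset": [0, 0, -0.95], "yaw": 0, "claw": 0.3},
  {"offset": [0, 0, -0.95], "yaw": 0, "claw": 0.3},
  {"offset": [0, 0, -0.95], "yaw": 0, "claw": 0.3},
])

```text
time: 33.83
ee_pos: [0.5792, 0.3943, 0.156]
tcp_rot: [180.0, 0.0, 149.9]
wrist_force: [-0.2, -0.1, -0.8]
opening: 0.0598
grasp_force: 0.0
```

servo_tool([
  {"offset": [0, -0.5, -0.5], "yaw": 0, "claw": 0.3},
  {"offset": [0, -0.99, -0.99], "yaw": 0, "claw": 0.3},
  {"offset": [0, -0.99, -0.99], "yaw": 0, "claw": 0.3},
  {"offset": [0, -0.99, -0.99], "yaw": 0, "claw": 0.3},
])

```text
time: 34.33
ee_pos: [0.5295, 0.3083, 0.2547]
tcp_rot: [180.0, 0.0, 149.9]
wrist_force: [0.5, 0.8, -0.6]
opening: 0.0597
grasp_force: 0.0
```

```bash
python3 - <<'E'
from plan import *
p,d=camera('top');q,e=camera('scene')
show('top',p,('coupon','slug'))
show('scene',q,('orange',))
A=cv2.resize(p[150:270,150:310,::-1],None,fx=2.5,fy=2.5,interpolation=cv2.INTER_CUBIC)
B=cv2.resize(q[140:270,330:490,::-1],None,fx=2.5,fy=2.5,interpolation=cv2.INTER_CUBIC)[:300]
cv2.imwrite("pics/slugin.png",np.hstack([A,B]))
plan((428,366,280,178.8))
E
```

```text
top coupon [ 380.1  222.4  456.1 -197.4   69.9   51.7    3.4]
top coupon [ 410.7  220.1  462.5 -296.6   70.    50.2    3.8]
top coupon [ 378.1  195.   545.5 -192.9   69.3   51.5    3.3]
top coupon [ 408.2  193.4  549.5 -291.5   68.9   50.4    3.4]
top coupon [271.1 133.  757.3 156.5  50.2  13.8  89.3]
top slug [204.9 202.8 525.3 374.5  36.7  18.5 -76.4]
scene orange [442.4 240.4 693.4 328.6  85.5  73.9  87.3]
scene orange [ 210.1  157.2  452.1 -280.    71.5   66.7  -44.1]
now [529.5 309.  252.6] [-1.7988e+02 -8.0000e-02  1.4991e+02] t 34.4 open 59.9
offset [ 0.95  -0.012 -0.224] yaw -0.131 rows>= 3
offset [ 0.197  0.083 -0.05 ] yaw -0.0295 rows>= 1
 at (428, 366, 280, 178.8)
```

View pics/slugin.png

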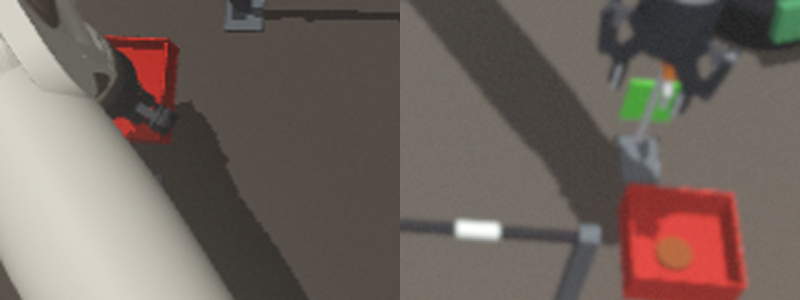

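servo_tool([
  {"offset": [0.3, 0, -0.28], "yaw": -0.05, "claw": 0.4},
  {"offset": [0.6, 0, -0.28], "yaw": -0.1, "claw": 0.4},
  {"offset": [0.95, 0, -0.28], "yaw": -0.131, "claw": 0.4},
  {"offset": [0.95, 0, -0.28], "yaw": -0.131, "claw": 0.4},
])

```text
time: 34.92
ee_pos: [0.4458, 0.3578, 0.2809]
tcp_rot: [-179.9, -0.1, 173.7]
wrist_force: [1.3, -0.5, -0.0]
opening: 0.0518
grasp_force: 0.0
```

servo_tool([
  {"offset": [0.2, 0.08, 0], "yaw": -0.03, "claw": 0.4},
  {"offset": [0.2, 0.08, 0], "yaw": -0.03, "claw": 0.4},
  {"offset": [0.2, 0.08, 0], "yaw": -0.03, "claw": 0.4},
])

```text
time: 35.3
ee_pos: [0.429, 0.3663, 0.2818]
tcp_rot: [-179.9, -0.0, 178.8]
wrist_force: [0.5, -0.7, -0.9]
opening: 0.0514
grasp_force: 0.0
```

```bash
python3 - <<'E'
from plan import *
q,e=camera('scene');p,d=camera('top')
B=cv2.resize(q[100:230,380:500,::-1],None,fx=4,fy=4,interpolation=cv2.INTER_CUBIC)
cv2.imwrite("pics/abv.png",B)
c=p[195:260,165:240];cv2.imwrite("pics/abvt.png",cv2.resize(c[:,:,::-1],None,fx=6,fy=6))
plan((428,365.5,191,178.8))
E
```

```text
now [429.  366.2 282.2] [-1.7996e+02 -3.0000e-02  1.7877e+02] t 35.4 open 51.0
offset [ 0.01  -0.007  0.912] yaw -0.0002 rows>= 2
 at (428, 365.5, 191, 178.8)
```

View pics/abv.png

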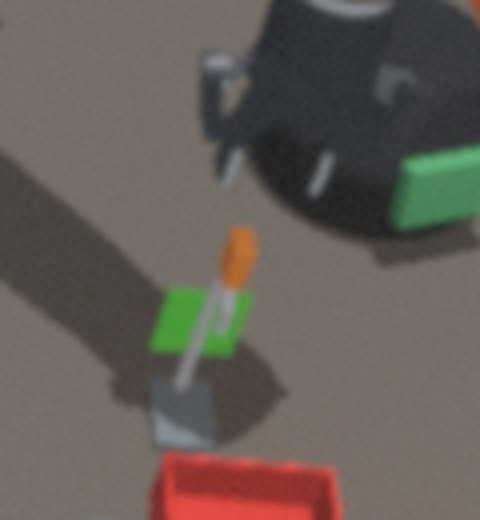

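servo_tool([
  {"offset": [0.01, 0, 0.4], "yaw": 0, "claw": 0.4},
  {"offset": [0.01, 0, 0.7], "yaw": 0, "claw": 0.4},
  {"offset": [0.01, 0, 0.85], "yaw": 0, "claw": 0.4},
  {"offset": [0.01, 0, 0.9], "yaw": 0, "claw": 0.4},
  {"offset": [0.01, 0, 0.9], "yaw": 0, "claw": 0.5},
  {"offset": [0.01, 0, 0.9], "yaw": 0, "claw": 0.6},
  {"offset": [0.01, 0, 0.9], "yaw": 0, "claw": 0.7},
  {"offset": [0.01, 0, 0.9], "yaw": 0, "claw": 0.8},
  {"offset": [0.01, 0, 0.9], "yaw": 0, "claw": 0.95},
  {"offset": [0.01, 0, 0.9], "yaw": 0, "claw": 0.95},
], squeeze=60)

```text
time: 36.65
ee_pos: [0.4274, 0.3665, 0.1932]
tcp_rot: [180.0, 0.0, 178.9]
wrist_force: [0.8, -0.9, 4.7]
opening: 0.015
grasp_force: 59.4
```

```bash
python3 - <<'E'
from plan import *
print(get_obs()['wrist_force'])
plan((428,300,315,178.5),(600,129,315,178.5))
E
```

```text
[ 0.77119811 -0.86938925  4.74727172]
now [427.4 366.5 193.2] [1.7998e+02 4.0000e-02 1.7888e+02] t 36.6 open 15.0
offset [-0.014 -0.518 -0.95 ] yaw 0.0016 rows>= 2
offset [-0.005 -0.146 -0.268] yaw 0.0005 rows>= 1
 at (428, 300, 315, 178.5)
offset [-0.95  -0.896 -0.   ] yaw -0.0 rows>= 3
offset [-0.814 -0.768 -0.   ] yaw -0.0 rows>= 3
 at (600, 129, 315, 178.5)
```

servo_tool([
  {"offset": [0, 0, -0.1], "yaw": 0, "claw": 0.95},
  {"offset": [0, 0, -0.3], "yaw": 0, "claw": 0.95},
  {"offset": [0, 0, -0.6], "yaw": 0, "claw": 0.95},
  {"offset": [0, 0, -0.8], "yaw": 0, "claw": 0.95},
  {"offset": [0, 0, -0.95], "yaw": 0, "claw": 0.95},
  {"offset": [0, 0, -0.95], "yaw": 0, "claw": 0.95},
])

```text
time: 37.4
ee_pos: [0.4275, 0.3667, 0.2888]
tcp_rot: [179.9, 0.1, 178.9]
wrist_force: [-0.3, 0.8, -3.3]
opening: 0.0152
grasp_force: 58.6
```

servo_tool([
  {"offset": [0, -0.2, -0.2], "yaw": 0, "claw": 0.95},
  {"offset": [0, -0.45, -0.28], "yaw": 0, "claw": 0.95},
  {"offset": [0, -0.7, -0.28], "yaw": 0, "claw": 0.95},
  {"offset": [0, -0.7, -0.28], "yaw": 0, "claw": 0.95},
])

```text
time: 37.9
ee_pos: [0.4259, 0.2946, 0.3158]
tcp_rot: [-180.0, 0.0, 178.8]
wrist_force: [-0.7, 0.8, -3.1]
opening: 0.0153
grasp_force: 59.3
```

servo_tool([
  {"offset": [-0.25, -0.25, 0], "yaw": 0, "claw": 0.95},
  {"offset": [-0.55, -0.5, 0], "yaw": 0, "claw": 0.95},
  {"offset": [-0.8, -0.75, 0], "yaw": 0, "claw": 0.95},
  {"offset": [-0.95, -0.9, 0], "yaw": 0, "claw": 0.95},
  {"offset": [-0.95, -0.9, 0], "yaw": 0, "claw": 0.95},
])

```text
time: 38.52
ee_pos: [0.5198, 0.2039, 0.3151]
tcp_rot: [-180.0, -0.1, 178.8]
wrist_force: [-0.4, -0.4, -2.6]
opening: 0.0154
grasp_force: 59.5
```

servo_tool([
  {"offset": [-0.2, -0.25, 0], "yaw": 0, "claw": 0.95},
  {"offset": [-0.4, -0.5, 0], "yaw": 0, "claw": 0.95},
  {"offset": [-0.65, -0.77, 0], "yaw": 0, "claw": 0.95},
  {"offset": [-0.65, -0.77, 0], "yaw": 0, "claw": 0.95},
  {"offset": [-0.65, -0.77, 0], "yaw": 0, "claw": 0.95},
])

```text
time: 39.15
ee_pos: [0.5821, 0.1272, 0.3157]
tcp_rot: [180.0, -0.0, 178.9]
wrist_force: [0.1, -0.4, -3.2]
opening: 0.0153
grasp_force: 59.7
```

```bash
python3 - <<'E'
from plan import *
q,e=camera('scene');p,d=camera('top');np.savez("ap.npz",q=q,p=p)
A=cv2.resize(q[130:290,270:430,::-1],(480,480),interpolation=cv2.INTER_CUBIC)
B=cv2.resize(p[100:220,220:320,::-1],(300,360),interpolation=cv2.INTER_CUBIC);B=np.vstack([B,np.zeros((120,300,3),np.uint8)])
cv2.imwrite("pics/ap.png",np.hstack([A,B]))
plan((692,129,313,178.5),(692,129,263,178.5))
E
```

```text
now [582.  127.4 316.1] [1.7998e+02 1.0000e-02 1.7895e+02] t 39.2 open 15.0
offset [-0.95   0.031  0.026] yaw 0.0022 rows>= 2
offset [-0.15   0.006  0.004] yaw 0.0003 rows>= 1
 at (692, 129, 313, 178.5)
offset [-0.  -0.   0.5] yaw -0.0 rows>= 1
 at (692, 129, 263, 178.5)
```

View pics/ap.png

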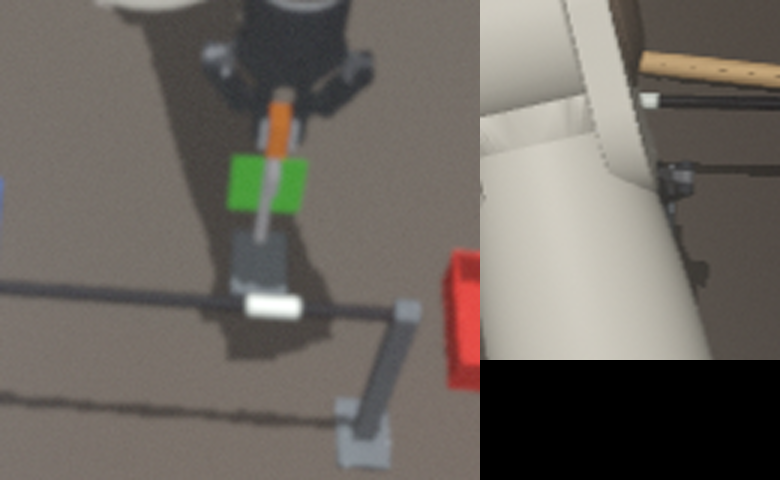

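servo_tool([
  {"offset": [-0.2, 0.01, 0.01], "yaw": 0, "claw": 0.95},
  {"offset": [-0.4, 0.02, 0.02], "yaw": 0, "claw": 0.95},
  {"offset": [-0.6, 0.03, 0.02], "yaw": 0.002, "claw": 0.95},
  {"offset": [-0.8, 0.03, 0.02], "yaw": 0.002, "claw": 0.95},
  {"offset": [-0.9, 0.03, 0.02], "yaw": 0.002, "claw": 0.95},
  {"offset": [-0.9, 0.03, 0.02], "yaw": 0.002, "claw": 0.95},
])

```text
time: 40.0
ee_pos: [0.6727, 0.1285, 0.3133]
tcp_rot: [180.0, -0.0, 178.6]
wrist_force: [0.5, 0.4, -2.8]
opening: 0.0152
grasp_force: 59.7
```

servo_tool([
  {"offset": [-0.1, 0, 0], "yaw": 0, "claw": 0.95},
  {"offset": [-0.2, 0, 0], "yaw": 0, "claw": 0.95},
  {"offset": [-0.2, 0, 0], "yaw": 0, "claw": 0.95},
  {"offset": [-0.2, 0, 0], "yaw": 0, "claw": 0.95},
])

```text
time: 40.5
ee_pos: [0.692, 0.1275, 0.3142]
tcp_rot: [180.0, 0.0, 178.5]
wrist_force: [0.7, -0.0, -3.2]
opening: 0.0151
grasp_force: 59.6
```

```bash
python3 - <<'E'
from plan import *
q,e=camera('scene')
A=cv2.resize(q[130:270,280:420,::-1],(560,560),interpolation=cv2.INTER_CUBIC)
cv2.imwrite("pics/ap2.png",A)
print(get_obs()['q'])
plan((692,129,270,178.5),(692,129,263,178.5))
E
```

```text
[1.04291445e+01 3.26989128e+01 5.22982052e+01 1.09585522e+02
 1.62096861e-03 1.18831230e+01]
now [692.1 127.4 314.3] [1.8000e+02 1.0000e-02 1.7855e+02] t 40.5 open 14.8
offset [0.001 0.016 0.443] yaw 0.0003 rows>= 1
 at (692, 129, 270, 178.5)
offset [-0.   -0.    0.07] yaw -0.0 rows>= 1
 at (692, 129, 263, 178.5)
```

View pics/ap2.png

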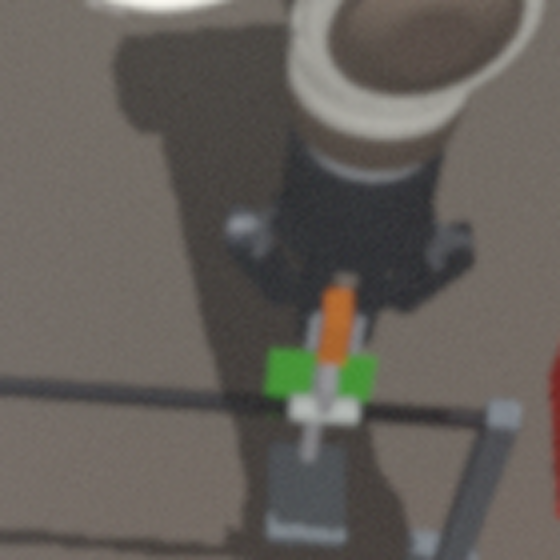

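servo_tool([
  {"offset": [0, 0.02, 0.1], "yaw": 0, "claw": 0.95},
  {"offset": [0, 0.02, 0.2], "yaw": 0, "claw": 0.95},
  {"offset": [0, 0.02, 0.3], "yaw": 0, "claw": 0.95},
  {"offset": [0, 0.02, 0.4], "yaw": 0, "claw": 0.95},
  {"offset": [0, 0.02, 0.44], "yaw": 0, "claw": 0.95},
  {"offset": [0, 0.02, 0.44], "yaw": 0, "claw": 0.95},
])

```text
time: 41.3
ee_pos: [0.6925, 0.1291, 0.2697]
tcp_rot: [-180.0, -0.0, 178.5]
wrist_force: [0.9, 0.6, -2.4]
opening: 0.0154
grasp_force: 59.6
```

servo_tool([
  {"offset": [0, 0, 0.02], "yaw": 0, "claw": 0.95},
  {"offset": [0, 0, 0.04], "yaw": 0, "claw": 0.95},
  {"offset": [0, 0, 0.05], "yaw": 0, "claw": 0.95},
  {"offset": [0, 0, 0.05], "yaw": 0, "claw": 0.95},
])

```text
time: 41.8
ee_pos: [0.6927, 0.1291, 0.2647]
tcp_rot: [-180.0, -0.0, 178.5]
wrist_force: [-0.8, -0.4, -2.9]
opening: 0.0154
grasp_force: 59.6
```

servo_tool([
  {"offset": [0, 0, 0.01], "yaw": 0, "claw": 0.95},
  {"offset": [0, 0, 0.02], "yaw": 0, "claw": 0.95},
  {"offset": [0, 0, 0.02], "yaw": 0, "claw": 0.95},
])

```text
time: 42.18
ee_pos: [0.6927, 0.1291, 0.2635]
tcp_rot: [180.0, 0.1, 178.5]
wrist_force: [0.0, 0.4, 1.9]
opening: 0.015
grasp_force: 60.4
```

servo_tool([
  {"offset": [0, 0, 0.01], "yaw": 0, "claw": 0.95},
  {"offset": [0, 0, 0.01], "yaw": 0, "claw": 0.95},
  {"offset": [0, 0, 0.01], "yaw": 0, "claw": 0.95},
])

```text
time: 42.55
ee_pos: [0.6927, 0.1291, 0.2633]
tcp_rot: [180.0, 0.1, 178.5]
wrist_force: [-1.5, -0.5, 6.9]
opening: 0.0152
grasp_force: 61.3
```

servo_tool([
  {"offset": [0, 0, 0.01], "yaw": 0, "claw": 0.95},
  {"offset": [0, 0, 0.01], "yaw": 0, "claw": 0.95},
  {"offset": [0, 0, 0.01], "yaw": 0, "claw": 0.95},
])

```text
time: 42.92
ee_pos: [0.6927, 0.1291, 0.2631]
tcp_rot: [180.0, 0.2, 178.5]
wrist_force: [-2.0, 0.3, 10.6]
opening: 0.0152
grasp_force: 61.9
```

servo_tool([
  {"offset": [0, 0, -0.015], "yaw": 0, "claw": 0.95},
  {"offset": [0, 0, -0.015], "yaw": 0, "claw": 0.95},
  {"offset": [0, -0.05, -0.015], "yaw": 0, "claw": 0.95},
  {"offset": [0, -0.12, -0.015], "yaw": 0, "claw": 0.95},
  {"offset": [0, -0.2, -0.015], "yaw": 0, "claw": 0.95},
  {"offset": [0, -0.3, -0.015], "yaw": 0, "claw": 0.95},
  {"offset": [0, -0.3, -0.015], "yaw": 0, "claw": 0.95},
])

```text
time: 43.8
ee_pos: [0.6913, 0.0981, 0.2627]
tcp_rot: [-179.9, -0.0, 178.5]
wrist_force: [-5.0, -5.0, 6.1]
opening: 0.0152
grasp_force: 60.9
```

servo_tool([
  {"offset": [0.01, 0, -0.006], "yaw": 0, "claw": 0.95},
  {"offset": [0.01, -0.06, -0.006], "yaw": 0, "claw": 0.95},
  {"offset": [0.012, -0.15, -0.006], "yaw": 0, "claw": 0.95},
  {"offset": [0.012, -0.25, -0.006], "yaw": 0, "claw": 0.95},
  {"offset": [0.014, -0.35, -0.006], "yaw": 0, "claw": 0.95},
  {"offset": [0.014, -0.45, -0.006], "yaw": 0, "claw": 0.95},
  {"offset": [0.014, -0.5, -0.006], "yaw": 0, "claw": 0.95},
  {"offset": [0.014, -0.5, -0.006], "yaw": 0, "claw": 0.95},
])

```text
time: 44.8
ee_pos: [0.6893, 0.0478, 0.2629]
tcp_rot: [-179.9, 0.0, 178.5]
wrist_force: [0.2, -2.4, 0.6]
opening: 0.0153
grasp_force: 60.3
```

servo_tool([
  {"offset": [0, -0.06, 0.002], "yaw": 0, "claw": 0.95},
  {"offset": [0, -0.15, 0.002], "yaw": 0, "claw": 0.95},
  {"offset": [0, -0.25, 0.002], "yaw": 0, "claw": 0.95},
  {"offset": [0, -0.35, 0.002], "yaw": 0, "claw": 0.95},
  {"offset": [0.002, -0.45, 0.002], "yaw": 0, "claw": 0.95},
  {"offset": [0.002, -0.55, 0.002], "yaw": 0, "claw": 0.95},
  {"offset": [0.002, -0.65, 0.002], "yaw": 0, "claw": 0.95},
  {"offset": [0.002, -0.75, 0.002], "yaw": 0, "claw": 0.95},
  {"offset": [0.002, -0.8, 0.002], "yaw": 0, "claw": 0.95},
  {"offset": [0.002, -0.8, 0.002], "yaw": 0, "claw": 0.95},
])

```text
time: 46.05
ee_pos: [0.687, -0.0323, 0.2627]
tcp_rot: [-179.9, 0.0, 178.5]
wrist_force: [1.2, -5.0, 2.8]
opening: 0.0153
grasp_force: 60.6
```

servo_tool([
  {"offset": [0, -0.06, 0], "yaw": 0, "claw": 0.95},
  {"offset": [0, -0.15, 0], "yaw": 0, "claw": 0.95},
  {"offset": [0, -0.25, 0], "yaw": 0, "claw": 0.95},
  {"offset": [0, -0.35, 0], "yaw": 0, "claw": 0.95},
  {"offset": [0, -0.45, 0], "yaw": 0, "claw": 0.95},
  {"offset": [0, -0.55, 0], "yaw": 0, "claw": 0.95},
  {"offset": [0, -0.65, 0], "yaw": 0, "claw": 0.95},
  {"offset": [0, -0.75, 0], "yaw": 0, "claw": 0.95},
  {"offset": [0, -0.85, 0], "yaw": 0, "claw": 0.95},
  {"offset": [0, -0.95, 0], "yaw": 0, "claw": 0.95},
  {"offset": [0, -0.96, 0], "yaw": 0, "claw": 0.95},
  {"offset": [0, -0.96, 0], "yaw": 0, "claw": 0.95},
])

```text
time: 47.55
ee_pos: [0.6843, -0.1282, 0.2627]
tcp_rot: [-179.9, -0.0, 178.4]
wrist_force: [-1.8, -5.0, 4.1]
opening: 0.0151
grasp_force: 60.6
```

```bash
python3 - <<'E'
from plan import *
q,e=camera('scene')
A=cv2.resize(q[140:280,190:330,::-1],(560,560),interpolation=cv2.INTER_CUBIC)
cv2.imwrite("pics/end.png",A)
plan((685,-128.6,263,178.5))
E
```

```text
now [ 684.4 -127.8  262.7] [-1.7990e+02 -1.0000e-02  1.7847e+02] t 47.6 open 15.6
offset [-0.007 -0.008 -0.003] yaw -0.0002 rows>= 1
 at (685, -128.6, 263, 178.5)
```

View pics/end.png

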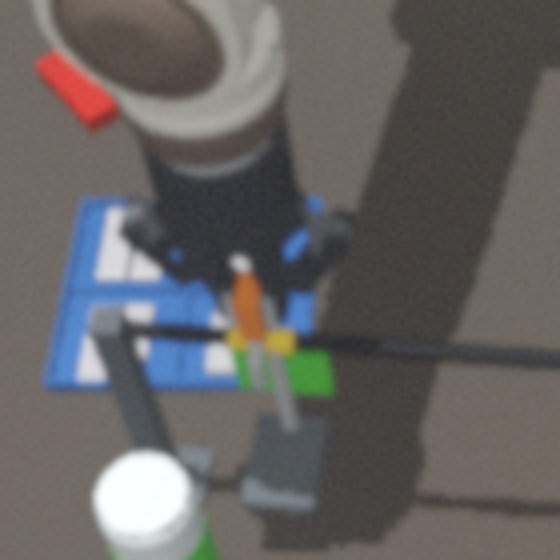

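servo_tool([
  {"offset": [0, -0.007, -0.003], "yaw": 0, "claw": 0.95},
  {"offset": [0, -0.007, -0.003], "yaw": 0, "claw": 0.95},
  {"offset": [0, -0.007, -0.003], "yaw": 0, "claw": 0.8},
  {"offset": [0, -0.007, -0.003], "yaw": 0, "claw": 0.75},
  {"offset": [0, -0.007, -0.003], "yaw": 0, "claw": 0.7},
  {"offset": [0, -0.007, -0.003], "yaw": 0, "claw": 0.65},
  {"offset": [0, -0.007, -0.003], "yaw": 0, "claw": 0.6},
  {"offset": [0, -0.007, -0.003], "yaw": 0, "claw": 0.55},
  {"offset": [0, -0.007, -0.003], "yaw": 0, "claw": 0.5},
  {"offset": [0, -0.007, -0.003], "yaw": 0, "claw": 0.5},
  {"offset": [0, -0.007, -0.003], "yaw": 0, "claw": 0.5},
])

```text
time: 48.98
ee_pos: [0.6845, -0.1275, 0.263]
tcp_rot: [-180.0, -0.0, 178.5]
wrist_force: [0.3, 0.1, -0.2]
opening: 0.0425
grasp_force: 0.0
```

servo_tool([
  {"offset": [0, 0, -0.1], "yaw": 0, "claw": 0.5},
  {"offset": [0, 0, -0.25], "yaw": 0, "claw": 0.5},
  {"offset": [0, 0, -0.45], "yaw": 0, "claw": 0.5},
  {"offset": [0, 0, -0.6], "yaw": 0, "claw": 0.5},
  {"offset": [0, 0, -0.7], "yaw": 0, "claw": 0.5},
  {"offset": [0, 0, -0.7], "yaw": 0, "claw": 0.5},
])

```text
time: 49.72
ee_pos: [0.6847, -0.1275, 0.3343]
tcp_rot: [-180.0, 0.1, 178.5]
wrist_force: [-0.9, -0.6, -0.0]
opening: 0.0425
grasp_force: 0.0
```

servo_tool([
  {"offset": [0.3, 0, 0], "yaw": 0, "claw": 0.5},
  {"offset": [0.6, 0, 0], "yaw": 0, "claw": 0.5},
  {"offset": [0.95, 0, 0], "yaw": 0, "claw": 0.5},
  {"offset": [0.95, 0, 0], "yaw": 0, "claw": 0.5},
  {"offset": [0.95, 0, 0], "yaw": 0, "claw": 0.5},
  {"offset": [0.95, 0, 0], "yaw": 0, "claw": 0.5},
])

```text
time: 50.48
ee_pos: [0.5903, -0.125, 0.3325]
tcp_rot: [180.0, -0.0, 178.5]
wrist_force: [-0.2, -0.3, -0.6]
opening: 0.0427
grasp_force: 0.0
```

servo_tool([
  {"offset": [0.5, 0.5, 0], "yaw": 0, "claw": 0.5},
  {"offset": [0.9, 0.95, 0], "yaw": 0, "claw": 0.5},
  {"offset": [0.9, 0.95, 0], "yaw": 0, "claw": 0.5},
  {"offset": [0.9, 0.95, 0], "yaw": 0, "claw": 0.5},
])

```text
time: 50.98
ee_pos: [0.5027, -0.0275, 0.3331]
tcp_rot: [-180.0, 0.0, 178.6]
wrist_force: [0.2, -0.7, -0.2]
opening: 0.0424
grasp_force: 0.0
```

servo_tool([
  {"offset": [0.5, 0.5, 0], "yaw": 0, "claw": 0.5},
  {"offset": [0.9, 0.95, 0], "yaw": 0, "claw": 0.5},
  {"offset": [0.9, 0.95, 0], "yaw": 0, "claw": 0.5},
  {"offset": [0.9, 0.95, 0], "yaw": 0, "claw": 0.5},
])

```text
time: 51.48
ee_pos: [0.4156, 0.0693, 0.3329]
tcp_rot: [-180.0, 0.0, 178.5]
wrist_force: [-0.4, -0.2, -0.9]
opening: 0.0426
grasp_force: 0.0
```

```bash
python3 - <<'E'
from plan import *
q,e=camera('scene');p,d=camera('top')
A=cv2.resize(q[140:300,190:390,::-1],(500,400),interpolation=cv2.INTER_CUBIC)
B=cv2.resize(p[90:250,330:450,::-1],(300,400),interpolation=cv2.INTER_CUBIC)
cv2.imwrite("pics/fin.png",np.hstack([A,B]))
show('top',p)
show('scene',q,("slug","red"))
plan()
E
```

```text
top coupon [ 380.1  222.4  456.1 -197.4   69.9   51.7    3.4]
top coupon [ 410.7  220.2  462.5 -296.4   70.    49.9    3.8]
top coupon [ 378.1  195.   545.5 -192.9   69.3   51.5    3.3]
top coupon [ 407.8  190.7  558.8 -290.3   69.5   50.2    3.7]
top coupon [271.1 133.  757.3 156.5  50.2  13.8  89.3]
top slug [216.8 190.1 556.1 334.1  66.4  16.2  -3.3]
top slug [199.7 186.3 578.6 392.4  43.9  43.3  89.5]
top slug [217.9 175.3 618.  331.9  30.4  13.3   1.5]
top slug [179.8 180.9 603.2 457.5 158.1  73.9 -29.4]
top red [ 438.3  277.9  280.8 -347.7   87.8   87.4   44. ]
top red [195.3 184.3 576.4 392.3 133.6 129.5  -3.2]
top blue [ 391.9  209.8  504.2 -242.1  199.8  179.5  -86.6]
top orange [ 366.1  129.1  701.3 -139.6   31.9   19.7   -1.4]
scene slug [438.9 241.1 580.3 392.9  44.1  42.4 -87.3]
scene slug [452.6 241.4 564.8 405.3 175.9 156.4  -3.4]
scene red [441.4 238.4 596.5 385.6 150.5 135.9  -3. ]
now [415.7  68.8 332.6] [-1.7997e+02 -4.0000e-02  1.7845e+02] t 51.6 open 42.6
```

View pics/fin.png

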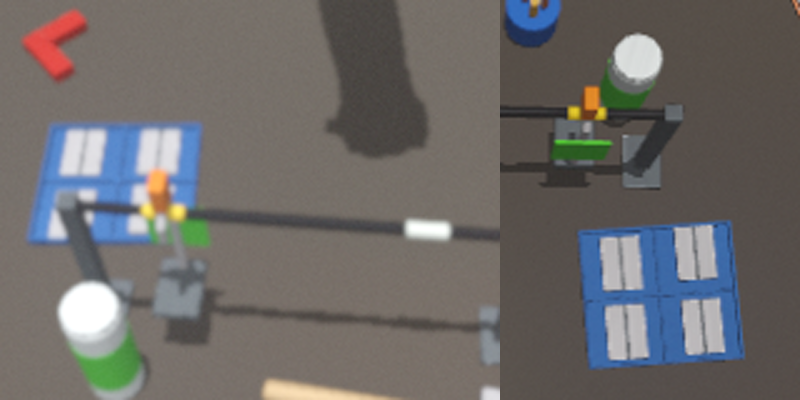

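```bash
python3 - <<'E'
from plan import *
p,d=camera('top')
M=masks(p)['coupon']
for c,(x,y) in dict(c1=(456,-197),c2=(462,-296),c3=(545.5,-193),c4=(558.8,-290.3)).items():
    vs,us=np.nonzero(M);uv=np.c_[us,vs];w=deep('top',uv,d)*1000
    k=(abs(w[:,0]-x)<34)&(abs(w[:,1]-y)<25);w=w[k]
    f=np.linalg.lstsq(np.c_[w[:,:2]-[x,y],np.ones(len(w))],w[:,2],rcond=None)[0]
    print(c,k.sum(),"tilt deg x,y",np.round(np.degrees(f[:2]),2),"z",f[2].round(2))
E
```

```text
c1 313 tilt deg x,y [-0.29 -0.09] z 10.14
c2 302 tilt deg x,y [-0.68  0.31] z 10.04
c3 314 tilt deg x,y [-0.69  0.51] z 10.06
c4 290 tilt deg x,y [-0.33  0.66] z 9.97
```

The depth check puts all four coupons flat on the tray floor, with their tops at about 10 mm. Coupon 4 was knocked against its wall but still lies flat inside its compartment. The slug is in the bin, and the flag hangs with the yellow band visible on both sides of its hook.

```bash
python3 -c "
from workcell import *
print(job_done())"
```

```text
the job is handed in; nothing more can be done
None
```

I've handed the job in: all four coupons lie flat in the tray, one to a compartment, the only slug is in the bin, and the flag hangs on its own at the yellow band.

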